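Open the closed ink pot and index it under the bottle

ROBOT

A 6-joint arm with a two-finger parallel gripper is mounted at the origin on the work surface. World frame = base frame: x ahead of the robot, y to its left, z up, the work surface at z = 0. Lengths are in m, angles in rad, forces in N, time in s.
With the tool pointing down it reaches from about 0.275 to 0.85 m from the base axis. Payload 19 kg.
Tool frame: the origin (TCP) lies at the very end of the fingers, on their centre line; the grasp point (between the pads) lies 19 mm behind it; z points along the fingers, y is the direction in which the jaws open and shut (so a half turn about z gives the same grasp; the last joint's range is limited). The gripper opens to 85 mm and grips with 20 to 120 N. Pads are 22 mm wide; open, the fingers measure 114 mm over their backs; the gripper's body (76 mm by 85 mm) begins 54 mm behind the grasp point. The pads swing forward as they close: fully open they stand 13 mm farther back than shut.
Start: joints at [1, 0.15, 1.437, -0, 1.554, -0.134], TCP at [0.243, 0.521, 0.2] pointing down, gripper open.
Joint ranges: [-2.8, 2.8], [-0.68, 2.1], [0.12, 2.68], [-1.39, 4.53], [0.16, 2.79], [-2.81, 2.81]. Speed limits (rad/s): [1.89, 1.89, 2.22, 3.01, 3.01, 3.01].

INTERFACE

Orientations are given as a unit quaternion [w, x, y, z].
In Python, from bench import arm gives the robot as it stands. The module is installed in compiled form; this text tells all that it offers.
- The arm moves only by the tool jog_arm, never from a script. Its argument "series" is a list of rows, each an object of numbers: "tx", "ty", "tz": the shift along the tool's x, y, z in mm; "ax", "ay", "az": the turn, a rotation vector about the tool's x, y, z in degrees; "claw": the finger opening in mm, from 0 to 85.4. In form: [{"tx": .., "ty": .., "tz": .., "ax": .., "ay": .., "az": .., "claw": ..}, ...]. A call has 1 to 10 rows; each row is the pose to reach, as a shift and turn from the pose commanded when the call began, along the tool's axes at that moment; what a row does not reach only later rows make up. A row lasts 1/12 s, in which the tool goes at most 41.7 mm and 7.16 degrees, less where a joint would pass 70% of its speed; a pose out of reach is approached as far as the arm can. A call with a gripper value outside its range is refused whole. The fingers move at their own pace and stop on an object; "force" is the grip in N (left out, the last holds). Time passes only in rows, so rows that repeat a pose let the fingers close. It gives the time, the measured TCP pose, the force and the opening at its end, in the units of the state.
- arm.observe(): the state, without advancing time (a new reading comes with each control period).
- arm.grab_frame(name): name is "scene" or "top" or "wrist"; returns a dict with "img" (384x512x3 uint8, blue, green, red), "K" (3x3 intrinsics, pixels), "pose" (4x4, takes a point from camera to world coordinates); the wrist camera has in their place "mount" (4x4, takes a point from camera to tool coordinates, whose origin is the TCP and whose axes are the flange's). Camera axes: x right, y down, z forward; pixel columns grow to the right and rows downward; lengths in m; the calibration is good to about 2 mm. A picture is of the moment at which its call begins: read the wrist's pose just before it. There is no depth.
- arm.job_done(): hands the job in, once; it reports no verdict.
Trained networks look in the newest picture that a camera, given by its name, has taken for a name from the list of things; names that differ only in an ending like _2 or _b are one class to them, and where a whole thing is asked for, a point or a joint stands for the part that bears it (a point fixed in the world has none). Each returns a list of dicts, best first, with "confidence" (0 to 1); they miss things now and then, are a little off and sometimes report something else, mostly with a low value. They report only what shows in the picture. A call takes as long as a camera call. They do not tell look-alikes from the thing itself.
- arm.spot_in(label, camera): "centre" ([x, y, z] in m, in the coordinates of the camera as it stood for that picture, good to about 4 mm: the middle of the surface that is visible of it).
- arm.pinpoint(label, camera): "centre" ([x, y, z] in m, in the coordinates of the camera as it stood for that picture, good to about 4 mm: a listed point, or the origin of a listed thing).
The state is a dict: "time": time; "joints": joint angles; "joint_velocities": joint speeds; "effort": joint torques, N m; "ee_pos": TCP position; "eef_rot": TCP orientation; "wrist_force": force on the tool from outside, world axes, zero at the start; "torque": the same for the moment, N m; "grip_width": finger opening in m.
Only numpy, scipy, OpenCV 4.12 (cv2) and the standard library are available. Lean on these libraries where they do the work, as an engineer would, in place of code of your own. Each camera call takes 0.05 s, during which the arm holds its last target.

TASK

I am about to pour colour into the yellow-lidded pot on the ink carousel: lever its snap lid up with the spatula until it stands open, keeping your own fingers off the lid, and lay the spatula back down on its white mat. Then take the carousel's black knob and turn it clockwise, counting the clicks, to the third stop and not past it, so that the open pot comes under the bottle's nozzle. Finish still gripping the knob there, so that the carousel stays put while I pour.

Things in the scene. Friction and masses are not known exactly. Their poses are not given: they have to be found in the camera images.
- knob_grip (a point): Black ribbed round knob, upright, 36 mm in diameter and 30 mm tall (90 to 120 mm above the table), on a slim stem at the middle of the ink carousel. The point lies on its axis, half-way up, 105 mm above the table.
- carousel_base: Base of the ink carousel, fixed to the table; origin on the knob's axis at table height. It carries a steel disc of 194 mm diameter (top 47 mm above the table) with 15 pots, 25 mm wide, centres 80 mm from the axis, rims 61 mm above the table. Beyond the disc's far side an orange bottle slants outwards from its nozzle over the pots (80 to 180 mm from the axis, up to 185 mm high).
- carousel (a joint): Turning of knob, disc and pots together, rad, 0 at the start, growing clockwise seen from above. Click stops every 24 degrees (0.419 rad), the third one at 1.257. On the way out of a stop the knob resists with up to about 0.3 N m, and past half-way it pulls on into the next stop; in a stop it rests with no pull.
- lid_lip (a point): Middle of the outer edge of the yellow snap lid's lifting tab, on its underside. The tab is 13 mm wide, 3 mm thick, sticks out 10 mm past the lid and points straight away from the knob. Shut, its underside is level, 61.5 mm above the table, 14 mm above the disc, and this edge is 102.5 mm from the knob's axis. The pot starts on the carousel's left side (+y).
- lid_hinge (a joint): Opening angle of the yellow lid, rad: 0 shut, 1.6 standing open (its stop). It snaps: the tab must be lifted with about 2.5 N through some 0.4 rad (14 mm), after which the lid flips open by itself and stays open.
- lid: The yellow lid (disc of 26 mm and tab), origin on its hinge, which is on the side towards the knob, 36 mm inwards of the tab's outer edge. Open, it stands upright 66 mm from the knob's axis, its top 98 mm above the table.
- spatula_grip (a point): Grip point of the spatula, at half its height, near its balance point. Blue flat-sided handle, 10 mm wide, 12 mm high, from 60 mm behind this point to 40 mm ahead; then a steel blade, 11 mm wide, 3 mm thick, at half the handle's height, to the tip 95 mm ahead. x axis towards the tip, z up. It starts flat on the mat, tip roughly towards -y.
- spatula_tip (a point): Middle of the front edge of the spatula's blade (half-way through its 3 mm thickness), 95 mm ahead of the grip point.
- spatula: The spatula, 155 mm long, about 45 g; origin 6 mm below the grip point, x axis towards the tip.
- tool_mat: White silicone mat, 140 by 220 by 5 mm (its own x, y, z), fixed flat on the table; origin in the middle of its underside.
- ink_red: Bystander: red ink bottle, 35 mm across, 118 mm tall.
- ink_green: Bystander: green ink bottle, same size.
- ink_violet: Bystander: violet ink bottle, same size.
- paper_cup: Bystander: white paper cup, 72 mm across the rim, 85 mm tall.
- soap_bottle: Bystander: pale green wash bottle with blue cap, 80 mm across, 200 mm tall.
- balm_jar: Bystander: amber jar with metal lid, 60 mm across, 45 mm tall.
- tape_roll: Bystander: roll of beige tape lying flat, 76 mm across, 25 mm tall.
- knob: The knob as a solid, see above; its origin lies on its axis at table height.
Things that resemble listed ones, but are neither listed nor needed, are in the scene too. There is more than one size of the spatula; the job needs the largest.

How it is judged:
By the outcome, as a careful person would: the job done as asked, in the order asked, and still so for the second after the job is handed in, while the arm keeps its last pose, push and grip.
It also fails if it takes over 61 s, if anything falls off the work surface, if the arm or the gripper's body presses on something with over 40 N, if the wrist force passes 120 N, or if a joint passes its speed limit or range.

## Working session

There is one attempt and no reset: what is moved stays moved. The work goes in short steps, Python scripts to look and compute and a tool call to move; the robot and the scene stay as the last step left them, time stands still between calls to the robot, and variables do not carry over. Pictures are saved under pics/ and viewed, and the job is handed in when it is done.

Besides the shell and the picture viewer there is one more tool, called after ">>>" in YAML: its name, and indented under it one key for each argument. jog_arm: Moves the arm, as the interface text tells. Its arguments: {"type":"object","properties":{"series":{"type":"array","items":{"type":"object","properties":{"tx":{"type":"number"},"ty":{"type":"number"},"tz":{"type":"number"},"ax":{"type":"number"},"ay":{"type":"number"},"az":{"type":"number"},"claw":{"type":"number"}}}},"force":{"type":"number"}},"required":["series"]}

```bash
mkdir -p pics; ls
cat > h.py <<'E'
import numpy as np, cv2
from scipy.spatial.transform import Rotation as R
from bench import arm
def rot(q): return R.from_quat([q[1],q[2],q[3],q[0]])
def T_tool(s):
    T=np.eye(4);T[:3,:3]=rot(s["eef_rot"]).as_matrix();T[:3,3]=s["ee_pos"];return T
def grab(cam,save=None):
    s=arm.observe(); f=arm.grab_frame(cam)
    P=f["pose"] if cam!="wrist" else T_tool(s)@f["mount"]
    f["P"]=np.array(P)
    if save: cv2.imwrite("pics/"+save,f["img"])
    return f
def w(P,c): return (P@np.r_[c,1])[:3]
def px(f,p):
    c=np.linalg.inv(f["P"])@np.r_[p,1]; u=f["K"]@c[:3]; return u[:2]/u[2]
def ray(f,u,v,z):
    d=f["P"][:3,:3]@np.linalg.inv(f["K"])@np.array([u,v,1.]); o=f["P"][:3,3]
    return o+d*(z-o[2])/d[2]
def crop(f,u,v,r,name,k=None):
    u,v=int(u),int(v);i=f["img"][max(0,v-r):v+r,max(0,u-r):u+r]
    cv2.imwrite("pics/"+name,cv2.resize(i,None,fx=k or 560/(2*r),fy=k or 560/(2*r),interpolation=cv2.INTER_CUBIC))
E
python3 - <<'E'
from h import *
print(arm.observe())
for c in ["scene","top"]:
    f=grab(c,c+"0.png")
    print(c,f["K"].round(1).tolist(),f["P"].round(3).tolist())
    for l in ["knob_grip","carousel_base","lid_lip","spatula_grip","spatula_tip","tool_mat"]:
        for d in arm.pinpoint(l,c): 
            p=w(f["P"],d["centre"]); print(l,round(d["confidence"],2),p.round(3),px(f,p).round(0))
E
```

```text
pics
{'time': 0.0, 'joints': array([ 1.00000678e+00,  1.50971386e-01,  1.43801636e+00, -2.74875991e-05,
        1.55376755e+00, -1.34028970e-01]), 'joint_velocities': array([-0.00184705,  0.00085679, -0.00022781,  0.00082386, -0.00222938,
        0.00026722]), 'effort': array([-4.81993538e-05, -7.13037157e+01, -5.70871496e+01,  2.74197220e-05,
        8.81638087e-03,  3.34983838e-05]), 'ee_pos': array([0.24312348, 0.5207742 , 0.1996911 ]), 'eef_rot': array([-1.87752822e-04,  2.16648390e-01,  9.76249526e-01, -5.50341657e-04]), 'wrist_force': array([-0.66132007,  0.15047536, -0.99716352]), 'torque': array([-0.02713215, -0.03318746,  0.02606237]), 'grip_width': 0.08525245530719182}
scene [[367.0, 0.0, 255.0], [0.0, 367.0, 194.6], [0.0, 0.0, 1.0]] [[0.467, 0.594, -0.655, 1.218], [0.884, -0.327, 0.334, -0.37], [-0.016, -0.735, -0.678, 0.779], [0.0, 0.0, 0.0, 1.0]]
knob_grip 0.54 [ 0.513 -0.093  0.108] [228. 189.]
knob_grip 0.45 [0.516 0.288 0.008] [336. 175.]
carousel_base 0.62 [ 0.515 -0.091 -0.005] [232. 217.]
lid_lip 0.51 [0.531 0.008 0.061] [264. 193.]
spatula_grip 0.74 [0.515 0.291 0
[... 433 characters left out ...]
 -0.985, 0.172, 0.361], [-1.0, -0.001, -0.013, -0.013], [0.012, -0.172, -0.985, 0.994], [0.0, 0.0, 0.0, 1.0]]
knob_grip 0.73 [ 0.512 -0.092  0.105] [284. 191.]
knob_grip 0.72 [ 0.502 -0.413 -0.003] [395. 201.]
carousel_base 0.55 [ 0.509 -0.091 -0.   ] [280. 198.]
lid_lip 0.48 [0.533 0.012 0.065] [243. 186.]
spatula_grip 0.74 [0.297 0.362 0.004] [111. 277.]
spatula_grip 0.72 [0.359 0.177 0.004] [182. 253.]
spatula_grip 0.66 [0.525 0.292 0.007] [142. 192.]
spatula_tip 0.67 [0.364 0.328 0.007] [125. 252.]
spatula_tip 0.47 [0.515 0.198 0.008] [176. 196.]
spatula_tip 0.44 [0.42  0.22  0.004] [167. 231.]
tool_mat 0.59 [0.543 0.293 0.002] [142. 186.]
tool_mat 0.47 [ 0.483 -0.336  0.   ] [369. 208.]
```

View pics/scene0.png

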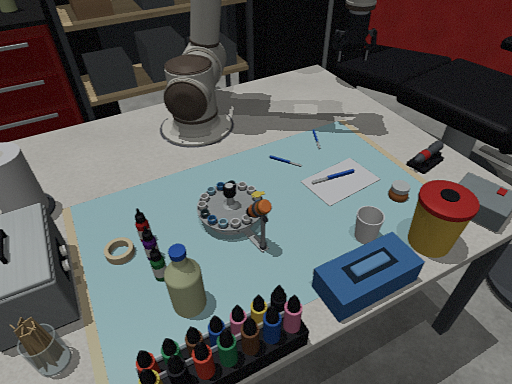

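View pics/top0.png

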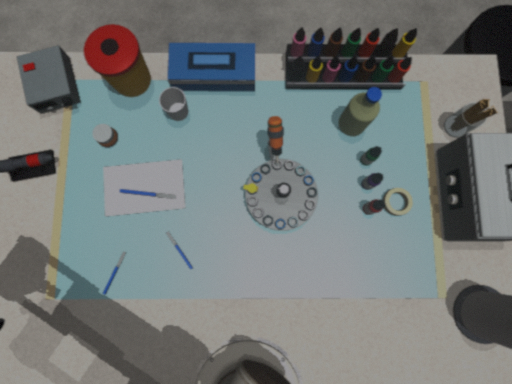

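Run:
```python
from h import *
f=cv2.imread("pics/top0.png")
F={"img":f}
crop(F,150,200,60,"c_sp.png"); crop(F,265,190,50,"c_car.png")
i=cv2.imread("pics/scene0.png");crop({"img":i},245,195,50,"c_car2.png")
```

```text
(no output)
```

View crop.

View pics/c_sp.png

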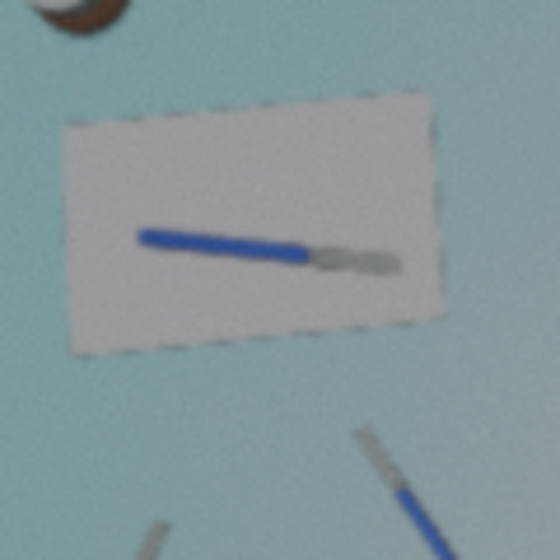

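View pics/c_car.png

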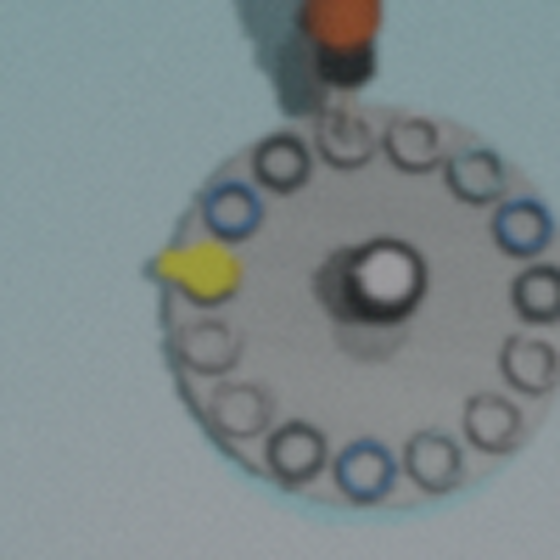

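View pics/c_car2.png

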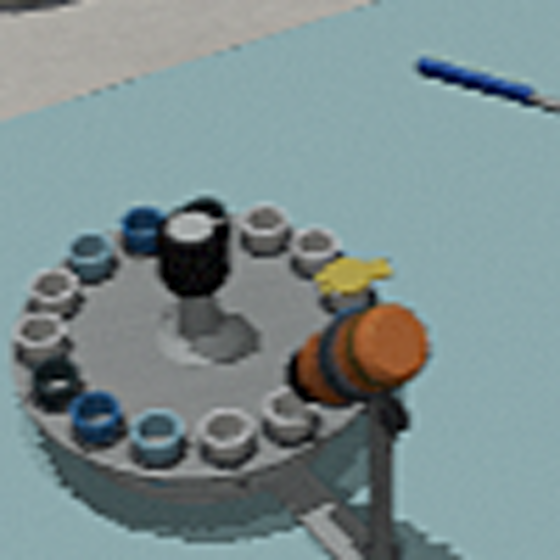

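Candidates in the top view: spatulas at (148,193) on the mat, at (180,250) and at (115,272). The one on the mat measures about 152 mm and is the largest, so I choose it. The only yellow lid is at (250,187), and the knob is at (284,190). The other black round thing, at (395,201), is beside the tape roll and not on the carousel. Next I move above the spatula.

```bash
cat >> h.py <<'E'
def move(p,bear=None,s=None):
    """mm shift/deg turn (tool axes) to bring TCP to p, tool down with tool x at bearing (deg)"""
    s=s or arm.observe(); Rm=rot(s["eef_rot"]); d=Rm.inv().apply(np.array(p)-s["ee_pos"])*1000
    rv=np.zeros(3)
    if bear is not None:
        b=np.radians(bear); x=np.array([np.cos(b),np.sin(b),0]); z=np.array([0,0,-1.]); y=np.cross(z,x)
        rv=np.degrees((Rm.inv()*R.from_matrix(np.c_[x,y,z])).as_rotvec())
    print("t",d.round(1),"a",rv.round(1))
E
python3 - <<'E'
from h import *
move([.51,.27,.2],84)
E
```

```text
t [-3.479e+02 -1.146e+02  3.000e-01] a [-0.  0. 71.]
```

>>> jog_arm:
  series:
    - {"tx": -348, "ty": -115, "az": 71, "claw": 60}
    - {"tx": -348, "ty": -115, "az": 71, "claw": 60}
    - {"tx": -348, "ty": -115, "az": 71, "claw": 60}
    - {"tx": -348, "ty": -115, "az": 71, "claw": 60}
    - {"tx": -348, "ty": -115, "az": 71, "claw": 60}
    - {"tx": -348, "ty": -115, "az": 71, "claw": 60}
    - {"tx": -348, "ty": -115, "az": 71, "claw": 60}
    - {"tx": -348, "ty": -115, "az": 71, "claw": 60}
    - {"tx": -348, "ty": -115, "az": 71, "claw": 60}
    - {"tx": -348, "ty": -115, "az": 71, "claw": 60}

```text
$.series[0]: bad value
```

>>> jog_arm:
  series:
    - {"claw": 50}
    - {"claw": 50}

```text
$.series[0]: bad value
```

Run:
```python
from h import *
s=arm.observe();print(s["time"],s["ee_pos"],s["joints"].round(2),s["joint_velocities"].round(3),T_tool(s).round(3))
f=grab("wrist","w1.png"); print(f["mount"].round(3).tolist(),f["K"])
for l in ["spatula_grip","spatula_tip","tool_mat","lid_lip","knob_grip"]:
    for d in arm.pinpoint(l,"wrist"):
        p=w(f["P"],d["centre"]); print(l,round(d["confidence"],2),p.round(4),px(f,p).round(0))
```

```text
0.7 [0.24324436 0.52098857 0.20026887] [ 1.    0.15  1.44  0.    1.55 -0.13] [-0.     0.001  0.002  0.002 -0.001 -0.   ] [[-0.906  0.423 -0.     0.243]
 [ 0.423  0.906 -0.     0.521]
 [ 0.    -0.    -1.     0.2  ]
 [ 0.     0.     0.     1.   ]]
[[0.0, -0.956, -0.293, 0.075], [1.0, 0.0, -0.0, -0.002], [0.0, -0.293, 0.956, -0.172], [0.0, 0.0, 0.0, 1.0]] [[315.02304852   0.         260.88320988]
 [  0.         315.02304852 192.29539922]
 [  0.           0.           1.        ]]
spatula_grip 0.72 [0.2995 0.358  0.0056] [167. 253.]
spatula_tip 0.74 [0.3605 0.3267 0.0052] [169. 298.]
```

View pics/w1.png

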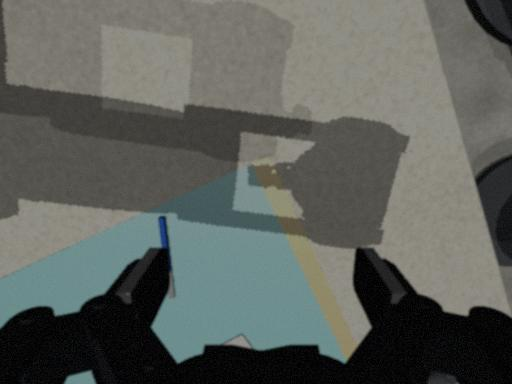

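>>> jog_arm:
  series:
    - {"tx": -348, "ty": -115, "tz": 0, "ax": 0, "ay": 0, "az": 71, "claw": 50}
    - {"tx": -348, "ty": -115, "tz": 0, "ax": 0, "ay": 0, "az": 71, "claw": 50}
    - {"tx": -348, "ty": -115, "tz": 0, "ax": 0, "ay": 0, "az": 71, "claw": 50}
    - {"tx": -348, "ty": -115, "tz": 0, "ax": 0, "ay": 0, "az": 71, "claw": 50}
    - {"tx": -348, "ty": -115, "tz": 0, "ax": 0, "ay": 0, "az": 71, "claw": 50}
    - {"tx": -348, "ty": -115, "tz": 0, "ax": 0, "ay": 0, "az": 71, "claw": 50}
    - {"tx": -348, "ty": -115, "tz": 0, "ax": 0, "ay": 0, "az": 71, "claw": 50}
    - {"tx": -348, "ty": -115, "tz": 0, "ax": 0, "ay": 0, "az": 71, "claw": 50}
    - {"tx": -348, "ty": -115, "tz": 0, "ax": 0, "ay": 0, "az": 71, "claw": 50}
    - {"tx": -348, "ty": -115, "tz": 0, "ax": 0, "ay": 0, "az": 71, "claw": 50}

```text
time: 1.83
ee_pos: [0.5135, 0.2654, 0.1997]
eef_rot: [0.001, 0.747, 0.665, -0.0]
wrist_force: [-0.4, 0.0, -0.0]
grip_width: 0.0501
```

Run:
```python
from h import *
s=arm.observe();print(s["time"],s["ee_pos"],s["joints"].round(2),s["joint_velocities"].round(3),T_tool(s).round(3))
f=grab("wrist","w1.png")
for l in ["spatula_grip","spatula_tip","tool_mat","lid_lip","knob_grip"]:
    for d in arm.pinpoint(l,"wrist"):
        p=w(f["P"],d["centre"]); print(l,round(d["confidence"],2),p.round(4),px(f,p).round(0))
```

```text
1.8333 [0.51350154 0.26537374 0.19973968] [ 0.34  0.16  1.43 -0.    1.55  0.46] [ 0.077 -0.026  0.033  0.026  0.009  1.431] [[ 0.116  0.993  0.     0.514]
 [ 0.993 -0.116 -0.001  0.265]
 [-0.001  0.    -1.     0.2  ]
 [ 0.     0.     0.     1.   ]]
spatula_grip 0.9 [0.5257 0.2878 0.0108] [270. 140.]
spatula_grip 0.79 [0.2958 0.3572 0.0042] [ 59. 102.]
spatula_grip 0.58 [0.357  0.177  0.0007] [149. 240.]
spatula_tip 0.89 [0.4101 0.2178 0.0073] [182. 208.]
spatula_tip 0.72 [0.5113 0.1928 0.0099] [266. 218.]
spatula_tip 0.55 [0.3605 0.3276 0.0054] [122. 122.]
tool_mat 0.89 [ 0.5391  0.2877 -0.0028] [281. 138.]
```

View pics/w1.png

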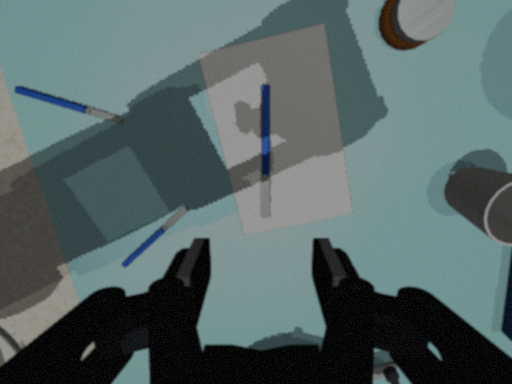

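The picture shows three spatulas. The one on the mat runs from (266,86) to (265,217) and is clearly the longest.

Run:
```python
from h import *
f=grab("wrist","w2.png")
hsv=cv2.cvtColor(f["img"],cv2.COLOR_BGR2HSV)
m=cv2.inRange(hsv,(105,120,40),(130,255,255)); n,l,st,c=cv2.connectedComponentsWithStats(m)
for i in range(1,n):
    if st[i,4]>60: print(st[i],c[i])
i=[i for i in range(1,n) if st[i,4]>60 and abs(c[i][0]-268)<30 and c[i][1]<230][0]
v,u=np.where(l==i); 
P=np.array([ray(f,a,b,.014)[:2] for a,b in zip(u,v)]); c0=P.mean(0); d=np.linalg.svd(P-c0,full_matrices=False)[2][0]; d*=-np.sign(d[1])
t=(P-c0)@d; print("handle",c0,d,np.degrees(np.arctan2(d[1],d[0])),t.min(),t.max(),"wid",np.ptp((P-c0)@[-d[1],d[0]]))
g=c0+d*(t.max()-.040); print("grip pt from front",g,"from rear",c0+d*(t.min()+.060))
for l in ["spatula_grip","spatula_tip","tool_mat"]:
    for q in arm.pinpoint(l,"wrist"):
        p=w(f["P"],q["centre"]); print(l,round(q["confidence"],2),p.round(4),px(f,p).round(0))
b=np.degrees(np.arctan2(-d[1],-d[0]))
G=g+d*.015; print(b,G); move([G[0],G[1],.009],b)
```

```text
[ 21  88  71  26 481] [55.97089397 99.96465696]
[266  90   9  89 620] [269.82419355 132.62419355]
[125 230  42  38 285] [145.48070175 248.49473684]
handle [0.52182089 0.30162124] [-0.10886804 -0.99405621] -96.25006723336678 -0.046328707362088405 0.05203973300581925 wid 0.008428436010029353
grip pt from front [0.52051015 0.28965307] from rear [0.52033253 0.28803121]
spatula_grip 0.85 [0.5242 0.2931 0.0115] [273. 140.]
spatula_grip 0.75 [0.295  0.3562 0.006 ] [ 64. 104.]
spatula_grip 0.73 [ 0.3571  0.1765 -0.0006] [152. 241.]
spatula_tip 0.97 [0.5121 0.194  0.0086] [270. 221.]
spatula_tip 0.74 [0.3632 0.3267 0.0059] [129. 124.]
spatula_tip 0.71 [0.5383 0.2875 0.0018] [285. 143.]
spatula_tip 0.69 [0.4098 0.217  0.0079] [186. 211.]
tool_mat 0.84 [ 0.538   0.2897 -0.0029] [284. 140.]
tool_mat 0.4 [0.5247 0.2912 0.0011] [273. 141.]
83.74993276663322 [0.51887713 0.27474222]
t [  5.6   8.8 191.4] a [ 0.  -0.   0.4]
```

>>> jog_arm:
  series:
    - {"tx": 5.6, "ty": 8.8, "tz": 100, "ax": 0, "ay": 0, "az": 0.4, "claw": 35}
    - {"tx": 5.6, "ty": 8.8, "tz": 100, "ax": 0, "ay": 0, "az": 0.4, "claw": 35}
    - {"tx": 5.6, "ty": 8.8, "tz": 130, "ax": 0, "ay": 0, "az": 0.4, "claw": 35}
    - {"tx": 5.6, "ty": 8.8, "tz": 155, "ax": 0, "ay": 0, "az": 0.4, "claw": 35}
    - {"tx": 5.6, "ty": 8.8, "tz": 175, "ax": 0, "ay": 0, "az": 0.4, "claw": 35}
    - {"tx": 5.6, "ty": 8.8, "tz": 185, "ax": 0, "ay": 0, "az": 0.4, "claw": 35}
    - {"tx": 5.6, "ty": 8.8, "tz": 191, "ax": 0, "ay": 0, "az": 0.4, "claw": 35}
    - {"tx": 5.6, "ty": 8.8, "tz": 191, "ax": 0, "ay": 0, "az": 0.4, "claw": 35}
    - {"tx": 5.6, "ty": 8.8, "tz": 191, "ax": 0, "ay": 0, "az": 0.4, "claw": 35}
  force: 60

```text
time: 3.08
ee_pos: [0.5199, 0.2745, 0.0105]
eef_rot: [0.0, 0.746, 0.667, 0.001]
wrist_force: [-0.3, -0.0, 1.1]
grip_width: 0.0352
```

Run:
```python
from h import *
s=arm.observe();print(s["time"],s["ee_pos"],s["wrist_force"],s["grip_width"])
f=grab("wrist","w3.png")
```

```text
3.0833 [0.5198636  0.27453252 0.01053012] [-0.25366718 -0.03634064  1.12083427] 0.03521340028095071
```

View pics/w3.png

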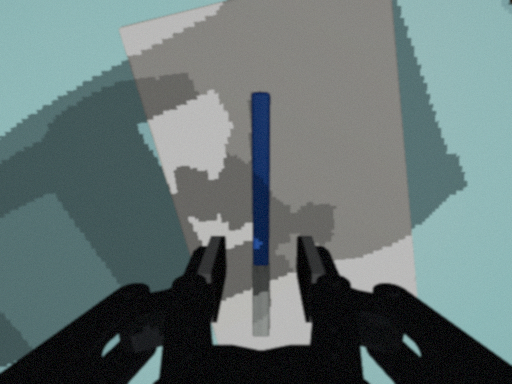

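The handle lies centred between the fingers at u=261. I descend 1 mm and close.

>>> jog_arm:
  series:
    - {"tx": 0, "ty": 0, "tz": 0.5, "ax": 0, "ay": 0, "az": 0, "claw": 5}
    - {"tx": 0, "ty": 0, "tz": 0.5, "ax": 0, "ay": 0, "az": 0, "claw": 5}
    - {"tx": 0, "ty": 0, "tz": 0.5, "ax": 0, "ay": 0, "az": 0, "claw": 5}
    - {"tx": 0, "ty": 0, "tz": 0.5, "ax": 0, "ay": 0, "az": 0, "claw": 5}
    - {"tx": 0, "ty": 0, "tz": 0.5, "ax": 0, "ay": 0, "az": 0, "claw": 5}
    - {"tx": 0, "ty": 0, "tz": 0.5, "ax": 0, "ay": 0, "az": 0, "claw": 5}
  force: 80

```text
time: 3.63
ee_pos: [0.5193, 0.2742, 0.0089]
eef_rot: [0.0, 0.746, 0.666, -0.0]
wrist_force: [0.2, -0.2, 0.4]
grip_width: 0.005
```

Run:
```python
from h import *
s=arm.observe();print(s["time"],s["ee_pos"],s["wrist_force"],s["grip_width"])
f=grab("wrist","w4.png"); print(px(f,s["ee_pos"]), px(f,s["ee_pos"]+[0,.011,0]))
```

```text
3.6333 [0.51929574 0.2741889  0.00886159] [ 0.15274536 -0.17223902  0.37249098] 0.00500111081625668
[262.07732487 224.49278544] [259.98106311 207.04713988]
```

View pics/w4.png

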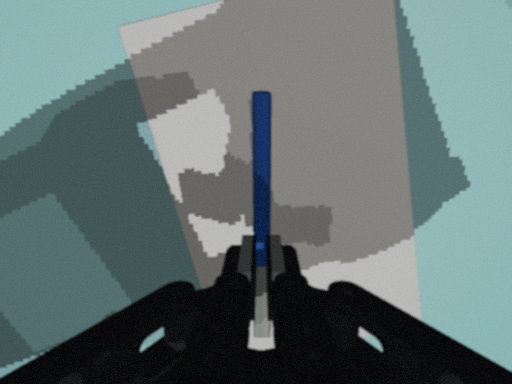

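Run:
```python
from h import *
f={"img":cv2.imread("pics/w4.png")}; crop(f,261,270,60,"c4.png")
f=grab("scene"); s=arm.observe(); u=px(f,s["ee_pos"]); print(u); crop(f,*u,50,"c4s.png")
```

```text
[333.66322357 176.4925978 ]
```

View pics/c4.png

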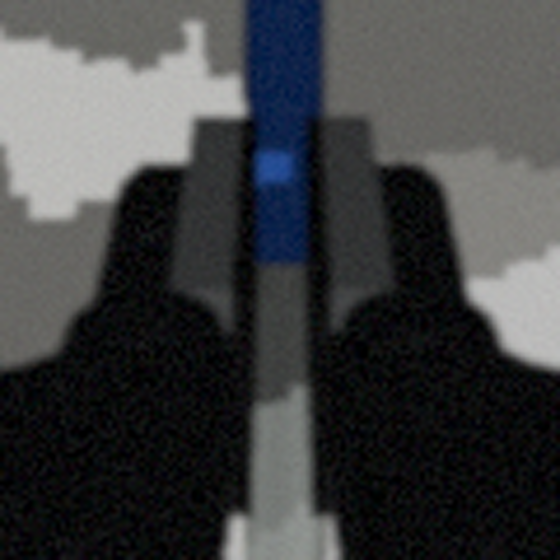

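View pics/c4s.png

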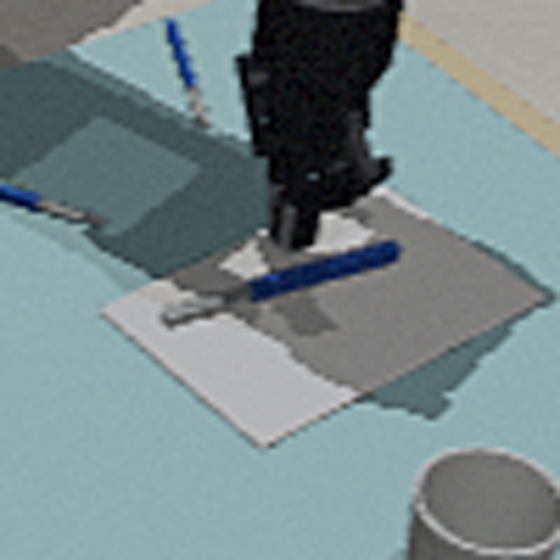

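The fingers closed to 5 mm without stopping, so they shut above the handle. I reopen and descend a little while watching the force.

>>> jog_arm:
  series:
    - {"tx": 0, "ty": 0, "tz": 0, "ax": 0, "ay": 0, "az": 0, "claw": 24}
    - {"tx": 0, "ty": 0, "tz": 0, "ax": 0, "ay": 0, "az": 0, "claw": 24}
    - {"tx": 0, "ty": 0, "tz": 0, "ax": 0, "ay": 0, "az": 0, "claw": 24}
    - {"tx": 0, "ty": 0, "tz": 2, "ax": 0, "ay": 0, "az": 0, "claw": 24}
    - {"tx": 0, "ty": 0, "tz": 3, "ax": 0, "ay": 0, "az": 0, "claw": 24}
    - {"tx": 0, "ty": 0, "tz": 3, "ax": 0, "ay": 0, "az": 0, "claw": 24}

```text
time: 4.23
ee_pos: [0.5191, 0.2741, 0.0054]
eef_rot: [-0.0, 0.746, 0.666, -0.0]
wrist_force: [0.8, 0.4, -0.1]
grip_width: 0.0242
```

Run:
```python
from h import *
s=arm.observe();print(s["time"],s["ee_pos"],s["wrist_force"],s["grip_width"])
f=grab("wrist"); crop(f,261,270,80,"c5.png")
f=grab("scene"); u=px(f,s["ee_pos"]); print(u); crop(f,*u,30,"c5s.png")
```

```text
4.2333 [0.51907213 0.27413524 0.00540357] [ 0.78942388  0.35330746 -0.14662839] 0.024219353836210208
[333.47703733 177.26417966]
```

View pics/c5.png

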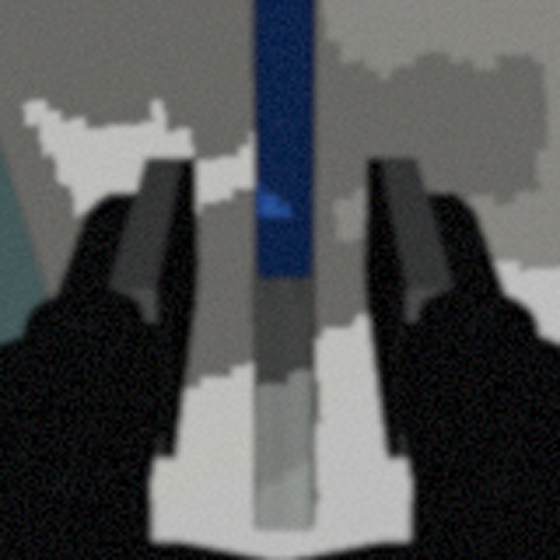

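View pics/c5s.png

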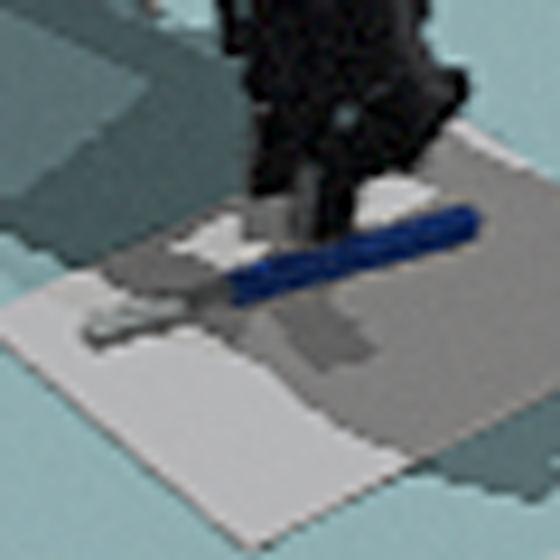

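Run:
```python
from h import *
s=arm.observe(); f=grab("scene"); T=T_tool(s); g=grab("wrist")
for y in (-.013,.013):
  for x in (-.011,.011):
    for z in (0,-.01,-.02,-.03):
      p=(T@[x,y,z,1])[:3]; print(y,x,z,px(f,p).round(1), ((px(f,p)-[303.5,147.3])*9.33).round(0), px(g,p).round(0),((px(g,p)-[181,190])*3.5).round(0))
```

```text
-0.013 -0.011 0 [328.6 175.7] [234. 265.] [240. 241.] [208. 180.]
-0.013 -0.011 -0.01 [328.9 173.3] [237. 243.] [239. 249.] [204. 207.]
-0.013 -0.011 -0.02 [329.3 170.9] [241. 221.] [238. 258.] [200. 237.]
-0.013 -0.011 -0.03 [329.7 168.5] [244. 198.] [237. 267.] [195. 271.]
-0.013 0.011 0 [334.4 174.1] [289. 250.] [240. 207.] [205.  59.]
-0.013 0.011 -0.01 [334.8 171.7] [292. 228.] [238. 213.] [201.  81.]
-0.013 0.011 -0.02 [335.2 169.3] [296. 205.] [237. 220.] [197. 105.]
-0.013 0.011 -0.03 [335.6 166.9] [300. 183.] [236. 228.] [192. 132.]
0.013 -0.011 0 [332.6 180.5] [272. 309.] [284. 241.] [359. 180.]
0.013 -0.011 -0.01 [333.  178.1] [275. 287.] [285. 249.] [363. 207.]
0.013 -0.011 -0.02 [333.4 175.7] [279. 265.] [286. 258.] [368. 237.]
0.013 -0.011 -0.03 [333.8 173.3] [283. 242.] [288. 267.] [373. 271.]
0.013 0.011 0 [338.5 178.8] [327. 294.] [284. 207.] [362.  59.]
0.013 0.011 -0.01 [339.  176.4] [331. 272.] [286. 213.] [367.  81.]
0.013 0.011 -0.02 [339.4 174. ] [335. 249.] [287. 220.] [372. 105.]
0.013 0.011 -0.03 [339.8 171.6] [339. 227.] [289. 228.] [377. 132.]
```

Both cameras agree that the visible fingertips end about 25 mm above the reported TCP. I go down in small steps, watching force and pictures.

>>> jog_arm:
  series:
    - {"tx": 0, "ty": 0, "tz": 3, "ax": 0, "ay": 0, "az": 0, "claw": 24}
    - {"tx": 0, "ty": 0, "tz": 5, "ax": 0, "ay": 0, "az": 0, "claw": 24}
    - {"tx": 0, "ty": 0, "tz": 5, "ax": 0, "ay": 0, "az": 0, "claw": 24}

```text
time: 4.68
ee_pos: [0.519, 0.2741, 0.0002]
eef_rot: [-0.0, 0.746, 0.666, -0.0]
wrist_force: [1.0, 0.1, -0.2]
grip_width: 0.0241
```

Run:
```python
from h import *
s=arm.observe();print(s["time"],s["ee_pos"],s["wrist_force"],s["grip_width"],s["effort"])
f=grab("scene"); crop(f,333,173,30,"c6s.png")
```

```text
4.6833 [5.18962755e-01 2.74089693e-01 1.60706636e-04] [ 1.03891567  0.10161701 -0.19008435] 0.024061360182423983 [-9.67379630e-03 -7.96954107e+01 -4.99559999e+01  1.78967070e-04
 -1.79605130e-01 -1.21968833e-04]
```

View pics/c6s.png

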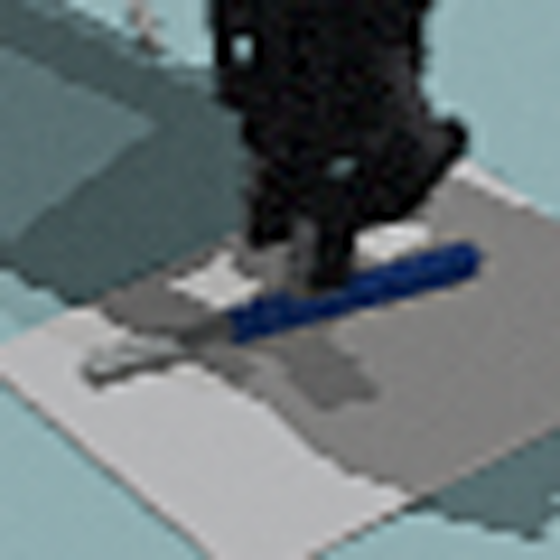

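>>> jog_arm:
  series:
    - {"tx": 0, "ty": 0, "tz": 3, "ax": 0, "ay": 0, "az": 0, "claw": 24}
    - {"tx": 0, "ty": 0, "tz": 6, "ax": 0, "ay": 0, "az": 0, "claw": 24}
    - {"tx": 0, "ty": 0, "tz": 9, "ax": 0, "ay": 0, "az": 0, "claw": 24}
    - {"tx": 0, "ty": 0, "tz": 9, "ax": 0, "ay": 0, "az": 0, "claw": 24}

```text
time: 5.07
ee_pos: [0.5189, 0.274, -0.009]
eef_rot: [-0.0, 0.746, 0.666, -0.001]
wrist_force: [-0.2, 0.4, -0.6]
grip_width: 0.024
```

Run:
```python
from h import *
s=arm.observe();print(s["time"],s["ee_pos"],s["wrist_force"],s["grip_width"])
f=grab("scene"); crop(f,333,173,30,"c7s.png")
f=grab("wrist"); crop(f,261,270,80,"c7.png")
```

```text
5.0667 [ 0.51889387  0.27402264 -0.0090437 ] [-0.20381433  0.44924457 -0.59425085] 0.024035491584105114
```

View pics/c7s.png

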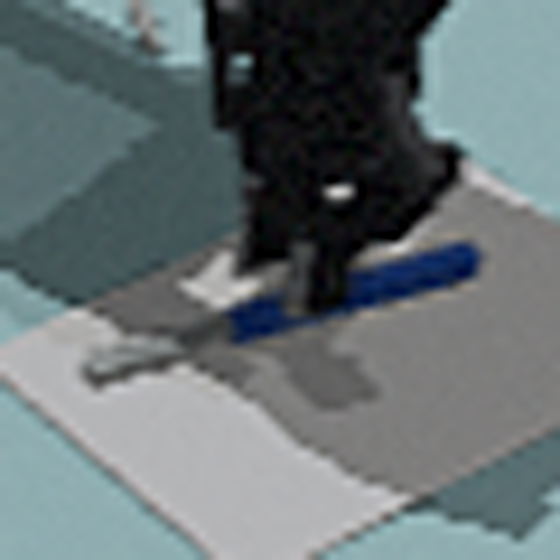

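View pics/c7.png

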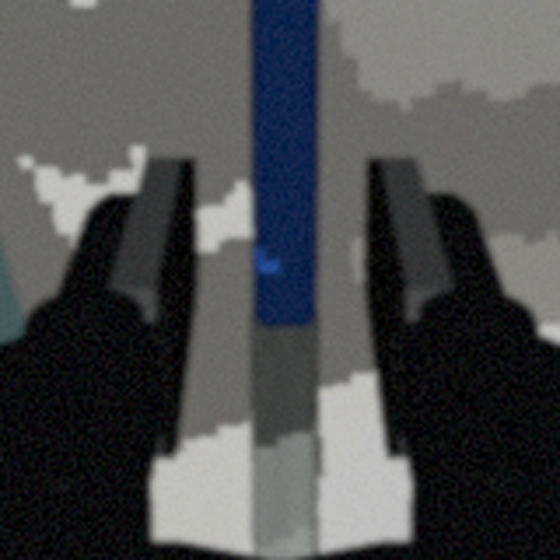

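>>> jog_arm:
  series:
    - {"tx": 0, "ty": 0, "tz": 3, "ax": 0, "ay": 0, "az": 0, "claw": 24}
    - {"tx": 0, "ty": 0, "tz": 6, "ax": 0, "ay": 0, "az": 0, "claw": 24}
    - {"tx": 0, "ty": 0, "tz": 7, "ax": 0, "ay": 0, "az": 0, "claw": 24}
    - {"tx": 0, "ty": 0, "tz": 7, "ax": 0, "ay": 0, "az": 0, "claw": 24}

```text
time: 5.5
ee_pos: [0.519, 0.2741, -0.0157]
eef_rot: [-0.0, 0.746, 0.666, -0.0]
wrist_force: [0.0, -0.3, 0.2]
grip_width: 0.0235
```

Run:
```python
from h import *
s=arm.observe();print(s["time"],s["ee_pos"],s["wrist_force"],s["grip_width"])
f=grab("scene"); crop(f,333,173,30,"c8s.png")
T=T_tool(s)
for z in (-.01,-.015,-.02,-.025,-.03):
   for y in (.013,.02): print(z,y,((px(f,(T@[0,y,z,1])[:3])-[303,143])*9.33).round(0))
```

```text
5.5 [ 0.51904096  0.27409339 -0.0156503 ] [ 0.00964523 -0.33735152  0.24286007] 0.023543572130632535
-0.01 0.013 [299. 366.]
-0.01 0.02 [310. 378.]
-0.015 0.013 [301. 355.]
-0.015 0.02 [311. 367.]
-0.02 0.013 [303. 344.]
-0.02 0.02 [313. 356.]
-0.025 0.013 [305. 333.]
-0.025 0.02 [315. 345.]
-0.03 0.013 [307. 322.]
-0.03 0.02 [317. 334.]
```

View pics/c8s.png

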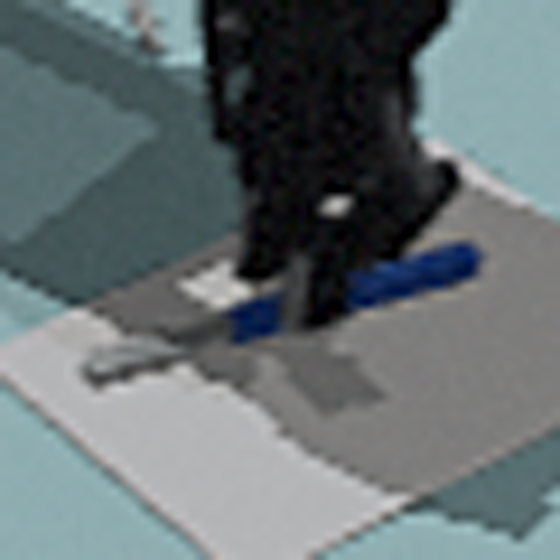

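>>> jog_arm:
  series:
    - {"tx": 0, "ty": 0, "tz": 3, "ax": 0, "ay": 0, "az": 0, "claw": 24}
    - {"tx": 0, "ty": 0, "tz": 3, "ax": 0, "ay": 0, "az": 0, "claw": 24}
    - {"tx": 0, "ty": 0, "tz": 3, "ax": 0, "ay": 0, "az": 0, "claw": 5}
    - {"tx": 0, "ty": 0, "tz": 3, "ax": 0, "ay": 0, "az": 0, "claw": 5}
    - {"tx": 0, "ty": 0, "tz": 3, "ax": 0, "ay": 0, "az": 0, "claw": 5}
    - {"tx": 0, "ty": 0, "tz": 3, "ax": 0, "ay": 0, "az": 0, "claw": 5}
  force: 80

```text
time: 6.05
ee_pos: [0.5193, 0.2742, -0.0181]
eef_rot: [0.0, 0.746, 0.666, 0.0]
wrist_force: [-1.1, -0.1, 3.2]
grip_width: 0.0063
```

Run:
```python
from h import *
s=arm.observe();print(s["time"],s["ee_pos"],s["wrist_force"],s["grip_width"])
f=grab("scene"); crop(f,333,173,30,"c9s.png")
f=grab("wrist"); crop(f,261,270,80,"c9.png")
```

```text
6.05 [ 0.51932066  0.27418235 -0.01806852] [-1.09417523 -0.05639759  3.18724023] 0.006306847591818402
```

View pics/c9s.png

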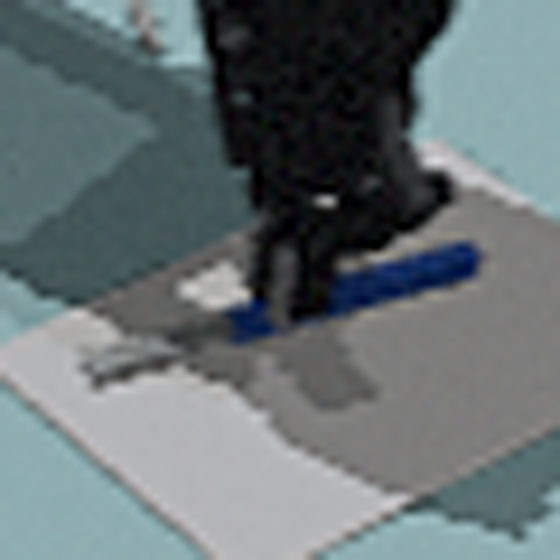

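View pics/c9.png

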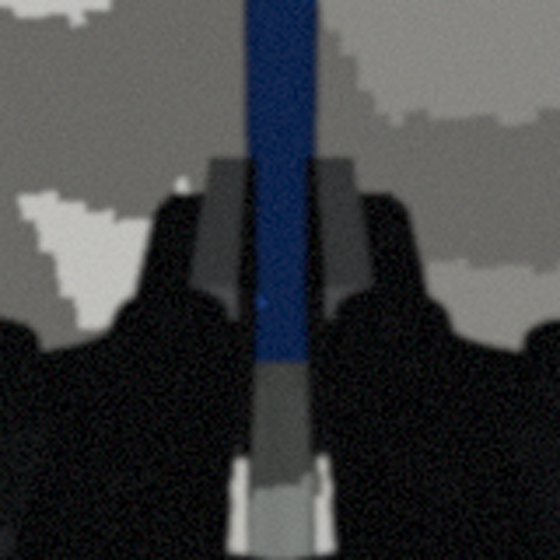

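>>> jog_arm:
  series:
    - {"tx": 0, "ty": 0, "tz": 0, "ax": 0, "ay": 0, "az": 0, "claw": 0}
    - {"tx": 0, "ty": 0, "tz": -10, "ax": 0, "ay": 0, "az": 0, "claw": 0}
    - {"tx": 0, "ty": 0, "tz": -30, "ax": 0, "ay": 0, "az": 0, "claw": 0}
    - {"tx": 0, "ty": 0, "tz": -60, "ax": 0, "ay": 0, "az": 0, "claw": 0}
    - {"tx": 0, "ty": 0, "tz": -100, "ax": 0, "ay": 0, "az": 0, "claw": 0}
    - {"tx": 0, "ty": 0, "tz": -100, "ax": 0, "ay": 0, "az": 0, "claw": 0}
    - {"tx": 0, "ty": 0, "tz": -100, "ax": 0, "ay": 0, "az": 0, "claw": 0}
  force: 100

```text
time: 6.73
ee_pos: [0.5205, 0.2747, 0.0848]
eef_rot: [0.001, 0.746, 0.666, 0.002]
wrist_force: [-0.1, -0.4, -1.8]
grip_width: 0.0055
```

```bash
cat >> h.py <<'E'
def handle(f,s):  # not used for world
    pass
def look(tag):
    s=arm.observe();print(round(s["time"],2),s["ee_pos"].round(4),s["wrist_force"].round(1),s["grip_width"].round(4))
    for c in ["scene","wrist"]:
        f=grab(c,f"{tag}_{c}.png")
        for l in ["spatula_tip","spatula_grip","lid_lip"]:
            for q in arm.pinpoint(l,c)[:3]:
                p=w(f["P"],q["centre"]); t=np.linalg.inv(T_tool(s))@np.r_[p,1]
                print(c,l,round(q["confidence"],2),p.round(4),"tool",(t[:3]*1000).round(1),px(f,p).round(0))
        if c=="scene": u=px(f,s["ee_pos"]); crop(f,*u,60,f"{tag}_sc.png")
    return s,f
E
python3 - <<'E'
from h import *
look("l1")
E
```

```text
Traceback (most recent call last):
  File "h.py", line 33, in look
    s=arm.observe();print(round(s["time"],2),s["ee_pos"].round(4),s["wrist_force"].round(1),s["grip_width"].round(4))
                                                                                            ^^^^^^^^^^^^^^^^^^^^^
AttributeError: 'float' object has no attribute 'round'
```

```bash
sed -i 's/s\["grip_width"\].round(4)/round(s["grip_width"],4)/' h.py
python3 - <<'E'
from h import *
look("l1")
E
```

```text
6.73 [0.5205 0.2747 0.0848] [-0.1 -0.4 -1.8] 0.0055
scene spatula_tip 0.51 [0.3635 0.3273 0.0033] tool [  34.5 -162.2   80.9] [319. 149.]
scene spatula_tip 0.46 [0.5079 0.1965 0.1109] tool [-79.1  -3.6 -26.3] [315. 156.]
scene spatula_tip 0.44 [0.4113 0.2186 0.0032] tool [ -68.1 -102.6   81. ] [301. 165.]
scene spatula_grip 0.64 [0.5194 0.2906 0.1118] tool [ 15.8  -2.8 -27. ] [342. 149.]
scene spatula_grip 0.59 [0.3527 0.1788 0.0039] tool [-114.2 -156.3   79.9] [282. 159.]
scene spatula_grip 0.39 [0.2954 0.3579 0.0111] tool [  57.4 -233.3   72.8] [316. 135.]
scene lid_lip 0.65 [0.532  0.0072 0.0619] tool [-264.6   41.2   22.5] [264. 193.]
scene lid_lip 0.15 [ 0.6768  0.3938 -0.002 ] tool [135.7 141.7  87.7] [395. 196.]
wrist spatula_tip 0.97 [0.413  0.2156 0.006 ] tool [ -70.9 -100.5   78.2] [150. 264.]
wrist spatula_tip 0.85 [0.3615 0.3272 0.0071] tool [  34.3 -164.2   77. ] [ 55. 146.]
wrist spatula_grip 0.94 [0.3559 0.1766 0.0019] tool [-116. -153.   82.] [101. 305.]
wrist spatula_grip 0.72 [ 0.5379  0.2883 -0.0018] tool [15.3 15.4 86.6] [283. 167.]
wrist spatula_grip 0.61 [0.5228 0.2887 0.1099] tool [ 14.3   0.8 -25.1] [267. 219.]
```

View pics/l1_wrist.png

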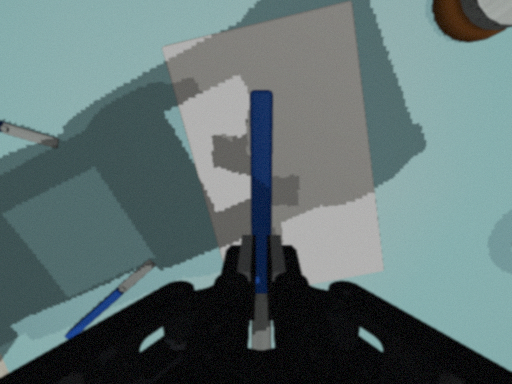

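View pics/l1_sc.png

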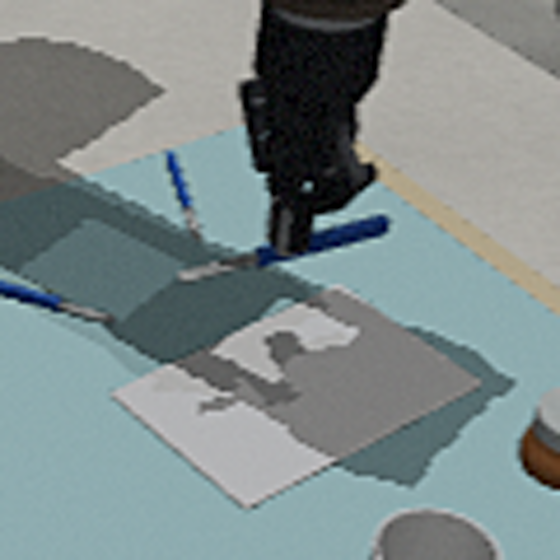

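The spatula is held: the wrist view shows the blue handle between the pads at (262,260), and the scene view shows it clear of the mat. Next I refine the lid and knob positions.

Run:
```python
from h import *
K=[];L=[]
for c in ["top","scene"]:
    f=grab(c,f"r_{c}.png")
    for l in ["knob_grip","carousel_base","knob","lid_lip"]:
        for q in arm.pinpoint(l,c)[:2]:
            p=w(f["P"],q["centre"]); print(c,l,round(q["confidence"],2),p.round(4))
    hsv=cv2.cvtColor(f["img"],cv2.COLOR_BGR2HSV)
    m=cv2.inRange(hsv,(22,110,90),(35,255,255)); n,l,st,ce=cv2.connectedComponentsWithStats(m)
    q=px(f,[.532,.0,.063]); i=min(range(1,n),key=lambda i:np.hypot(*(ce[i]-q)) if st[i,4]>15 else 1e9)
    v,u=np.where(l==i); P=np.array([ray(f,a,b,.064)[:2] for a,b in zip(u,v)])
    k=np.array([.5125,-.0925]); r=np.hypot(*(P-k).T); j=r>np.percentile(r,88)
    print(c,st[i],"lidc",P.mean(0),"r range",r.min(),r.max(),"bear",np.degrees(np.arctan2(*(P.mean(0)-k)[::-1])),np.degrees(np.arctan2(*(P[j].mean(0)-k)[::-1])))
    # disc edges: pots
    crop(f,*px(f,[.52,-.06,.06]),35,f"r_{c}c.png")
    # knob top: light spot
    for p in ([.5125,-.0925,.12],): print(px(f,p))
```

```text
top knob_grip 0.64 [ 0.5117 -0.0932  0.1016]
top carousel_base 0.91 [ 0.5131 -0.0891 -0.0042]
top knob 0.56 [ 0.5135 -0.0869  0.0011]
top lid_lip 0.61 [0.5346 0.0121 0.0625]
top [244 184  13   9  85] lidc [ 0.52766795 -0.00833353] r range 0.07076943306072847 0.10347342637352111 bear 79.78416957098285 79.61392190692469
[284.77906263 189.81800209]
scene knob_grip 0.72 [ 0.5139 -0.0949  0.1043]
scene carousel_base 0.92 [ 0.5134 -0.0951 -0.0049]
scene carousel_base 0.6 [ 0.4762 -0.329  -0.0034]
scene lid_lip 0.74 [ 6.193e-01 -3.378e-01  5.000e-04]
scene lid_lip 0.54 [0.5329 0.009  0.0604]
scene [251 191  14   7  61] lidc [ 0.52585292 -0.01126899] r range 0.0658454419610622 0.10268098953419441 bear 80.66508532115083 79.8885256496674
[228.19691874 185.46412249]
```

View pics/r_topc.png

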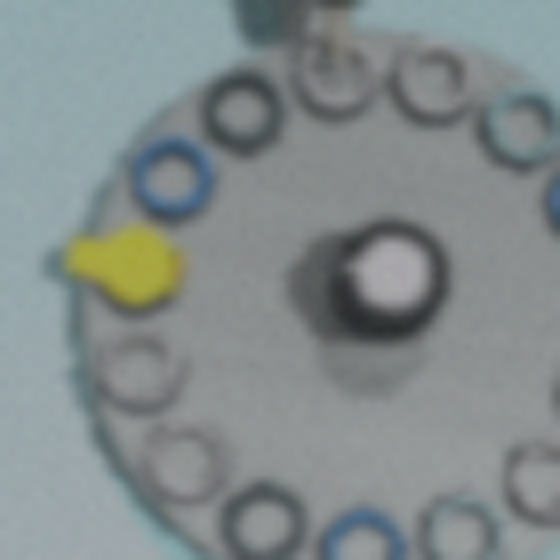

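Run:
```python
from h import *
b=np.radians(79.5);u=np.array([np.cos(b),np.sin(b)]);k=np.array([.513,-.092])
for r in (.125+.08,): p=k+u*r; print(p); move([p[0],p[1],.026],79.5)
```

```text
[0.55035828 0.10956726]
t [-160.1   49.3   55.8] a [-0.   0.   4.1]
```

>>> jog_arm:
  series:
    - {"tx": -160, "ty": 49, "tz": 0, "ax": 0, "ay": 0, "az": 4, "claw": 0}
    - {"tx": -160, "ty": 49, "tz": 0, "ax": 0, "ay": 0, "az": 4, "claw": 0}
    - {"tx": -160, "ty": 49, "tz": 0, "ax": 0, "ay": 0, "az": 4, "claw": 0}
    - {"tx": -160, "ty": 49, "tz": 0, "ax": 0, "ay": 0, "az": 4, "claw": 0}
    - {"tx": -160, "ty": 49, "tz": 30, "ax": 0, "ay": 0, "az": 4, "claw": 0}
    - {"tx": -160, "ty": 49, "tz": 50, "ax": 0, "ay": 0, "az": 4, "claw": 0}
    - {"tx": -160, "ty": 49, "tz": 50, "ax": 0, "ay": 0, "az": 4, "claw": 0}
    - {"tx": -160, "ty": 49, "tz": 50, "ax": 0, "ay": 0, "az": 4, "claw": 0}

```text
time: 8.3
ee_pos: [0.5496, 0.1097, 0.0316]
eef_rot: [-0.0, 0.768, 0.64, -0.001]
wrist_force: [0.2, 0.2, -0.2]
grip_width: 0.0053
```

Run:
```python
from h import *
s,f=look("l2")
print(T_tool(s)[:3,:3].round(4))
f=grab("scene"); crop(f,*px(f,[.535,.02,.06]),35,"l2c.png")
f=grab("top"); crop(f,*px(f,[.535,.02,.06]),45,"l2t.png")
b=np.radians(79.5);u=np.array([np.cos(b),np.sin(b)]);k=np.array([.513,-.092]);p=k+u*.205;move([p[0],p[1],.026],79.5)
```

```text
8.3 [0.5496 0.1097 0.0316] [ 0.2  0.2 -0.2] 0.0053
scene spatula_tip 0.47 [0.5329 0.0299 0.0623] tool [-81.5  -2.1 -30.7] [271. 191.]
scene spatula_tip 0.46 [0.3626 0.3299 0.0042] tool [ 182.7 -223.7   27.6] [320. 148.]
scene spatula_grip 0.62 [0.3543 0.1779 0.0057] tool [  31.8 -204.4   26.2] [282. 159.]
scene spatula_grip 0.6 [0.5476 0.1271 0.059 ] tool [ 16.8  -5.2 -27.4] [301. 184.]
scene spatula_grip 0.5 [0.2933 0.3591 0.0074] tool [ 198.8 -297.2   24.6] [315. 136.]
scene lid_lip 0.44 [0.5469 0.1253 0.0589] tool [ 14.9  -5.5 -27.3] [301. 184.]
wrist spatula_tip 0.52 [0.4116 0.2184 0.0098] tool [  81.9 -155.3   21.9] [-5. 80.]
wrist spatula_tip 0.49 [0.5602 0.125  0.0646] tool [ 17.    7.5 -33.1] [276. 219.]
wrist spatula_grip 0.71 [0.5533 0.1263 0.0625] tool [ 17.    0.6 -30.9] [261. 217.]
[[ 1.811e-01  9.835e-01 -1.700e-03]
 [ 9.835e-01 -1.811e-01 -1.000e-04]
 [-4.000e-04 -1.700e-03 -1.000e+00]]
t [-0.2  0.3  6.1] a [0.  0.  0.1]
```

View pics/l2c.png

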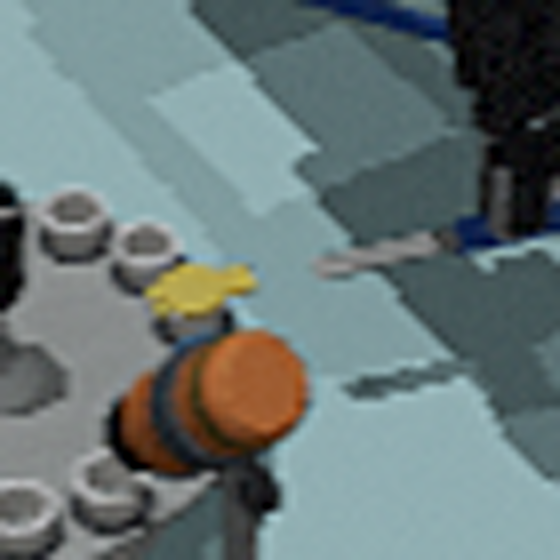

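View pics/l2t.png

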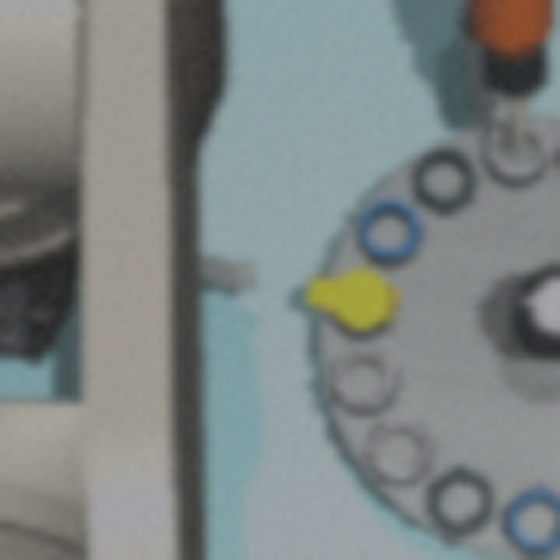

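View pics/l2_wrist.png

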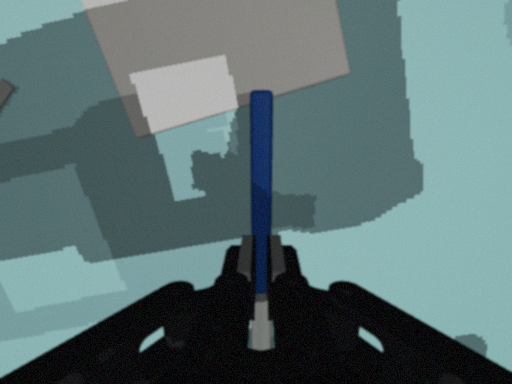

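>>> jog_arm:
  series:
    - {"tx": 0, "ty": -1.5, "tz": 7, "ax": 0, "ay": 0, "az": 0, "claw": 0}
    - {"tx": 0, "ty": -1.5, "tz": 7, "ax": 0, "ay": 0, "az": 0, "claw": 0}
    - {"tx": 0, "ty": -1.5, "tz": 7, "ax": 0, "ay": 0, "az": 0, "claw": 0}
    - {"tx": -8, "ty": -1.5, "tz": 7, "ax": 0, "ay": 0, "az": 0, "claw": 0}
    - {"tx": -15, "ty": -1.5, "tz": 7, "ax": 0, "ay": 0, "az": 0, "claw": 0}
    - {"tx": -15, "ty": -1.5, "tz": 7, "ax": 0, "ay": 0, "az": 0, "claw": 0}

```text
time: 9.3
ee_pos: [0.5457, 0.0939, 0.0249]
eef_rot: [0.0, 0.769, 0.64, -0.0]
wrist_force: [-0.1, 0.2, -1.4]
grip_width: 0.0053
```

Run:
```python
from h import *
s=arm.observe();print(s["time"],s["ee_pos"],s["wrist_force"])
f=grab("scene"); crop(f,*px(f,[.535,.02,.06]),25,"l3c.png")
for z in (.0535,): print(((px(f,[.5317,.0088,.0615])-np.array(px(f,[.535,.02,.06])).astype(int)+25)*11.2))
f=grab("top"); crop(f,*px(f,[.535,.02,.06]),25,"l3t.png")
```

```text
9.3 [0.54570175 0.09386159 0.02487802] [-0.12091737  0.21221165 -1.35075747]
[236.30591784 283.94571134]
```

View pics/l3c.png

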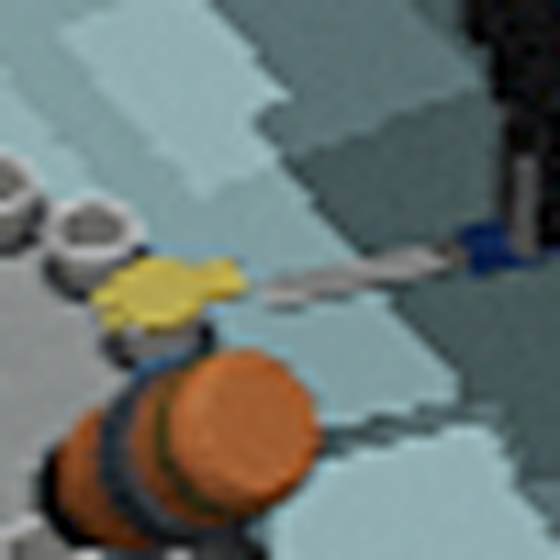

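View pics/l3t.png

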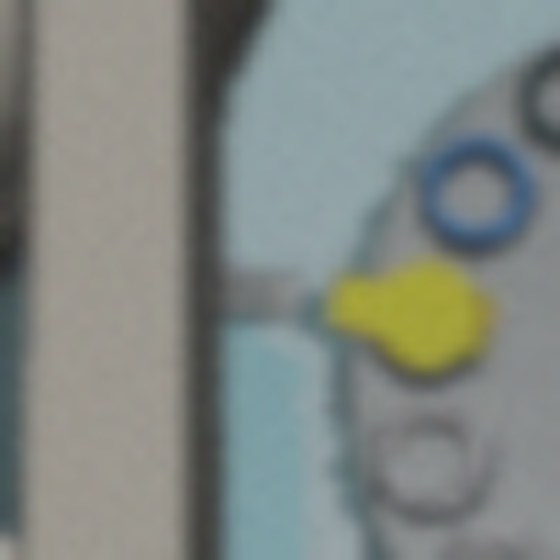

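>>> jog_arm:
  series:
    - {"tx": -4, "ty": 0, "tz": 0, "ax": 0, "ay": 0, "az": 0, "claw": 0}
    - {"tx": -8, "ty": 0, "tz": 0, "ax": 0, "ay": 0, "az": 0, "claw": 0}
    - {"tx": -12, "ty": 0, "tz": 0, "ax": 0, "ay": 0, "az": 0, "claw": 0}
    - {"tx": -13, "ty": 0, "tz": 0, "ax": 0, "ay": 0, "az": 0, "claw": 0}
    - {"tx": -13, "ty": 0, "tz": 0, "ax": 0, "ay": 0, "az": 0, "claw": 0}

```text
time: 9.82
ee_pos: [0.5435, 0.0821, 0.0248]
eef_rot: [0.0, 0.769, 0.64, -0.0]
wrist_force: [0.6, 0.5, -0.1]
grip_width: 0.0054
```

Run:
```python
from h import *
s=arm.observe();print(s["time"],s["ee_pos"],s["wrist_force"])
f=grab("scene"); crop(f,*px(f,[.535,.02,.06]),25,"l4c.png")
f=grab("top"); crop(f,*px(f,[.535,.02,.06]),25,"l4t.png")
```

```text
9.8167 [0.54345536 0.08208002 0.02481066] [ 0.57863367  0.45208844 -0.05689115]
```

View pics/l4c.png

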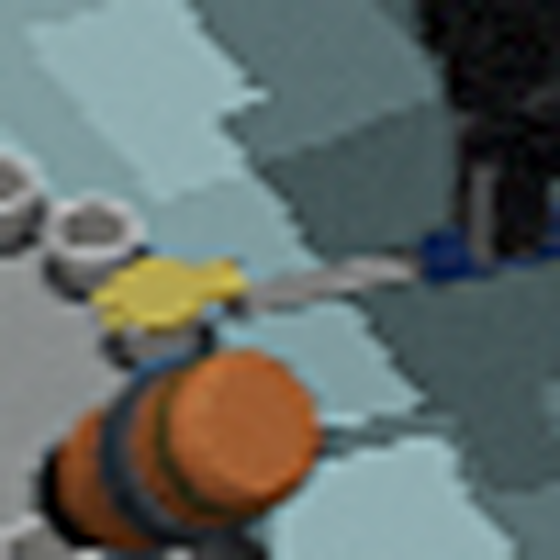

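View pics/l4t.png

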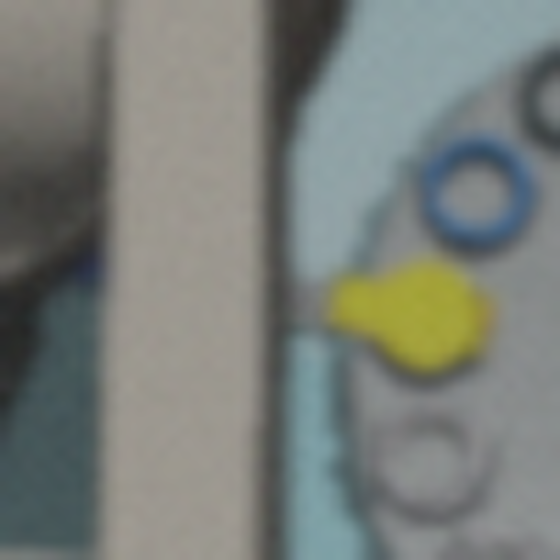

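The blade is below the tab in both views, so I lift.

>>> jog_arm:
  series:
    - {"tx": -2, "ty": 0, "tz": 0, "ax": 0, "ay": 0, "az": 0, "claw": 0}
    - {"tx": -2, "ty": 0, "tz": -2, "ax": 0, "ay": 0, "az": 0, "claw": 0}
    - {"tx": -2, "ty": 0, "tz": -4, "ax": 0, "ay": 0, "az": 0, "claw": 0}
    - {"tx": -2, "ty": 0, "tz": -6, "ax": 0, "ay": 0, "az": 0, "claw": 0}
    - {"tx": -2, "ty": 0, "tz": -8, "ax": 0, "ay": 0, "az": 0, "claw": 0}
    - {"tx": -2, "ty": 0, "tz": -10, "ax": 0, "ay": 0, "az": 0, "claw": 0}
  force: 120

```text
time: 10.42
ee_pos: [0.543, 0.0804, 0.0349]
eef_rot: [0.0, 0.768, 0.64, -0.0]
wrist_force: [0.4, -2.0, -3.8]
grip_width: 0.0044
```

Run:
```python
from h import *
s=arm.observe();print(s["time"],s["ee_pos"],s["wrist_force"],s["torque"])
f=grab("scene"); crop(f,*px(f,[.535,.02,.06]),25,"l5c.png")
f=grab("wrist","l5w.png")
```

```text
10.4167 [0.54304892 0.08044637 0.03492701] [ 0.3721019  -2.01088458 -3.76951712] [-0.04571414 -0.0190471  -0.00210445]
```

View pics/l5c.png

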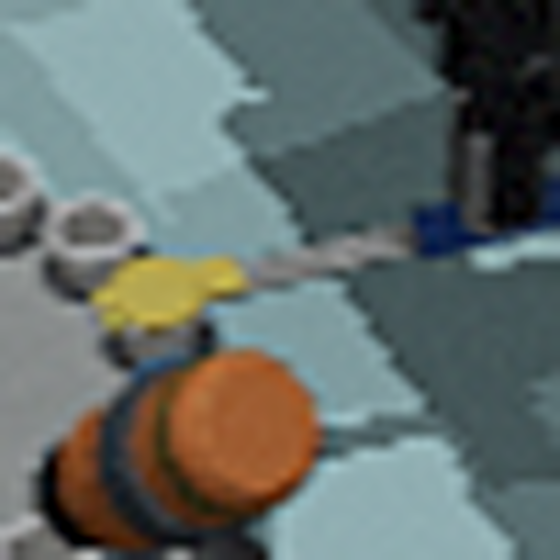

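>>> jog_arm:
  series:
    - {"tx": 0, "ty": 0, "tz": -2, "ax": 0, "ay": 0, "az": 0, "claw": 0}
    - {"tx": 0, "ty": 0, "tz": -4, "ax": 0, "ay": 0, "az": 0, "claw": 0}
    - {"tx": 0, "ty": 0, "tz": -6, "ax": 0, "ay": 0, "az": 0, "claw": 0}
    - {"tx": 0, "ty": 0, "tz": -8, "ax": 0, "ay": 0, "az": 0, "claw": 0}

```text
time: 10.85
ee_pos: [0.5432, 0.0806, 0.0431]
eef_rot: [0.0, 0.768, 0.64, 0.0]
wrist_force: [0.3, 0.3, -2.0]
grip_width: 0.0041
```

Run:
```python
from h import *
s=arm.observe();print(s["time"],s["ee_pos"],s["wrist_force"],s["torque"],s["grip_width"])
f=grab("scene"); crop(f,*px(f,[.535,.02,.06]),25,"l6c.png")
f=grab("wrist","l6w.png")
```

```text
10.85 [0.54321069 0.0805544  0.04307377] [ 0.3138743   0.31826176 -2.04586177] [ 0.03181389 -0.0249027   0.01443812] 0.004133701951763841
```

View pics/l6c.png

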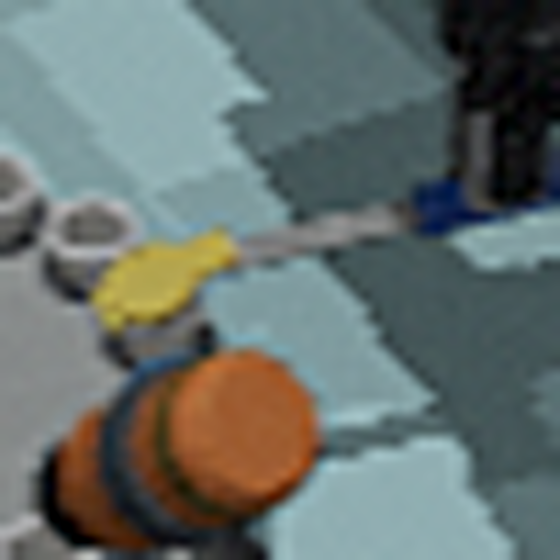

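View pics/l6w.png

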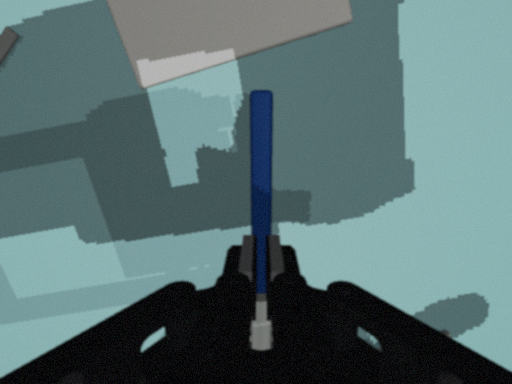

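The lid is tilting up (tab at (225,250) in the crop). I continue the lift.

>>> jog_arm:
  series:
    - {"tx": -0.5, "ty": 0, "tz": -2, "ax": 0, "ay": 0, "az": 0, "claw": 0}
    - {"tx": -1, "ty": 0, "tz": -4, "ax": 0, "ay": 0, "az": 0, "claw": 0}
    - {"tx": -1.5, "ty": 0, "tz": -6, "ax": 0, "ay": 0, "az": 0, "claw": 0}
    - {"tx": -2, "ty": 0, "tz": -8, "ax": 0, "ay": 0, "az": 0, "claw": 0}
    - {"tx": -2, "ty": 0, "tz": -10, "ax": 0, "ay": 0, "az": 0, "claw": 0}
    - {"tx": -2, "ty": 0, "tz": -12, "ax": 0, "ay": 0, "az": 0, "claw": 0}

```text
time: 11.45
ee_pos: [0.5428, 0.0785, 0.055]
eef_rot: [0.0, 0.768, 0.64, -0.0]
wrist_force: [-0.1, -0.5, -0.2]
grip_width: 0.0042
```

Run:
```python
from h import *
s=arm.observe();print(s["time"],s["ee_pos"],s["wrist_force"],s["torque"],s["grip_width"])
f=grab("scene"); crop(f,*px(f,[.535,.02,.06]),30,"l7c.png")
```

```text
11.45 [0.542785   0.07848204 0.05503138] [-0.07618909 -0.47936043 -0.16186255] [ 0.04533564  0.02446248 -0.00702629] 0.004231502879650478
```

View pics/l7c.png

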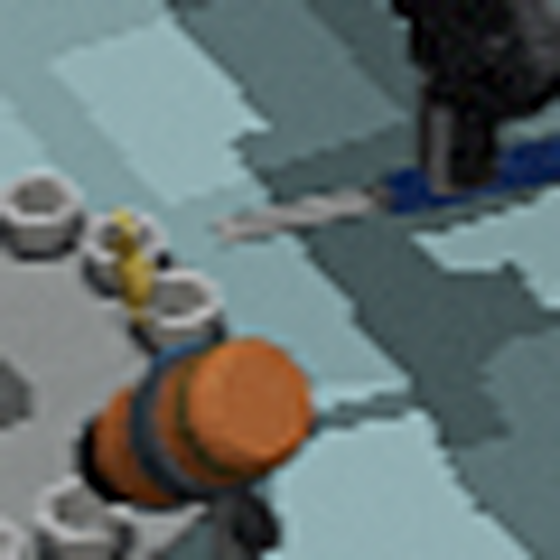

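The lid stands open: yellow and upright at (135,265), with the pot uncovered. I retract outwards and carry the spatula back to the mat.

>>> jog_arm:
  series:
    - {"tx": 40, "ty": 0, "tz": 0, "ax": 0, "ay": 0, "az": 0, "claw": 0}
    - {"tx": 80, "ty": 0, "tz": -10, "ax": 0, "ay": 0, "az": 0, "claw": 0}
    - {"tx": 120, "ty": -20, "tz": -15, "ax": 0, "ay": 0, "az": -4, "claw": 0}
    - {"tx": 160, "ty": -40, "tz": -15, "ax": 0, "ay": 0, "az": -4, "claw": 0}
    - {"tx": 188, "ty": -58, "tz": -15, "ax": 0, "ay": 0, "az": -4, "claw": 0}
    - {"tx": 188, "ty": -58, "tz": -15, "ax": 0, "ay": 0, "az": -4, "claw": 0}
    - {"tx": 188, "ty": -58, "tz": -15, "ax": 0, "ay": 0, "az": -4, "claw": 0}

```text
time: 12.08
ee_pos: [0.5189, 0.2757, 0.0697]
eef_rot: [-0.0, 0.745, 0.668, -0.0]
wrist_force: [0.7, -0.6, -0.2]
grip_width: 0.0043
```

Run:
```python
from h import *
s,f=look("l8")
move([.5193,.2742,-.018],83.75)
```

```text
12.08 [0.5189 0.2757 0.0697] [ 0.7 -0.6 -0.2] 0.0043
scene spatula_tip 0.56 [ 3.622e-01  3.281e-01 -1.000e-04] tool [  35.1 -161.4   69.8] [319. 149.]
scene spatula_tip 0.54 [0.5081 0.1983 0.0979] tool [-78.1  -2.3 -28.1] [315. 160.]
scene spatula_tip 0.51 [0.4106 0.2162 0.0032] tool [ -70.9 -101.1   66.6] [300. 165.]
scene spatula_grip 0.7 [0.5138 0.2895 0.0938] tool [ 13.2  -6.6 -24. ] [340. 153.]
scene spatula_grip 0.57 [0.3517 0.1785 0.004 ] tool [-114.8 -155.6   65.8] [282. 159.]
scene spatula_grip 0.53 [0.2933 0.3578 0.0075] tool [  57.2 -233.1   62.2] [315. 136.]
scene lid_lip 0.41 [ 0.5235 -0.0288  0.0997] tool [-302.2   37.7  -29.9] [251. 186.]
wrist spatula_tip 0.93 [0.4101 0.2186 0.0072] tool [ -68.6 -101.9   62.6] [139. 268.]
wrist spatula_tip 0.76 [0.3608 0.3255 0.0045] tool [  32.3 -162.5   65.3] [ 45. 149.]
wrist spatula_grip 0.85 [0.5263 0.2873 0.1002] tool [ 12.3   6.1 -30.5] [271. 220.]
wrist spatula_grip 0.62 [0.3575 0.1746 0.0015] tool [-118.  -149.4   68.3] [ 95. 314.]
t [ 1.  -0.9 87.8] a [-0.   0.  -0.3]
```

View pics/l8_sc.png

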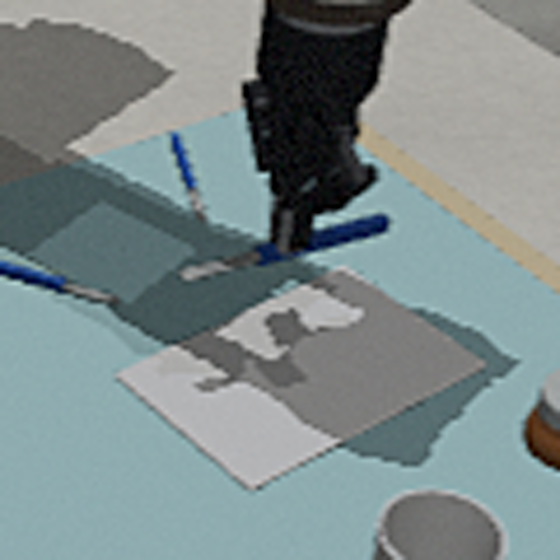

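View pics/l8_wrist.png

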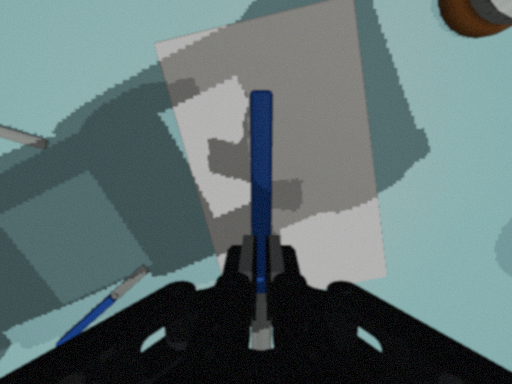

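>>> jog_arm:
  series:
    - {"tx": 1, "ty": -1, "tz": 35, "ax": 0, "ay": 0, "az": 0, "claw": 0}
    - {"tx": 1, "ty": -1, "tz": 60, "ax": 0, "ay": 0, "az": 0, "claw": 0}
    - {"tx": 1, "ty": -1, "tz": 75, "ax": 0, "ay": 0, "az": 0, "claw": 0}
    - {"tx": 1, "ty": -1, "tz": 81, "ax": 0, "ay": 0, "az": 0, "claw": 0}
    - {"tx": 1, "ty": -1, "tz": 84, "ax": 0, "ay": 0, "az": 0, "claw": 0}
    - {"tx": 1, "ty": -1, "tz": 86, "ax": 0, "ay": 0, "az": 0, "claw": 0}
    - {"tx": 1, "ty": -1, "tz": 86.5, "ax": 0, "ay": 0, "az": 0, "claw": 0}
  force: 50

```text
time: 13.07
ee_pos: [0.5195, 0.2751, -0.0159]
eef_rot: [0.0, 0.746, 0.666, 0.001]
wrist_force: [1.0, 0.0, -0.9]
grip_width: 0.0044
```

Run:
```python
from h import *
s=arm.observe();print(s["time"],s["ee_pos"],s["wrist_force"],s["torque"],s["grip_width"])
f=grab("scene"); crop(f,*px(f,[.52,.27,.01]),30,"l9c.png")
```

```text
13.0667 [ 0.51945987  0.27508398 -0.01591873] [ 0.9663008   0.02473424 -0.92481331] [ 0.0009841  -0.03776165  0.00349597] 0.004433087818756065
```

View pics/l9c.png

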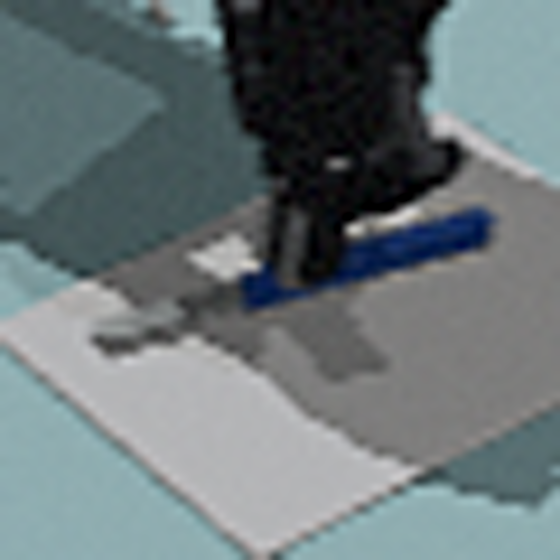

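Within about 2 mm of the mat. Two more mm down, release, then up.

>>> jog_arm:
  series:
    - {"tx": 0, "ty": 0, "tz": 1, "ax": 0, "ay": 0, "az": 0, "claw": 0}
    - {"tx": 0, "ty": 0, "tz": 2, "ax": 0, "ay": 0, "az": 0, "claw": 0}
    - {"tx": 0, "ty": 0, "tz": 2, "ax": 0, "ay": 0, "az": 0, "claw": 0}
    - {"tx": 0, "ty": 0, "tz": 2, "ax": 0, "ay": 0, "az": 0, "claw": 0}

```text
time: 13.45
ee_pos: [0.5194, 0.2752, -0.0179]
eef_rot: [0.0, 0.746, 0.666, 0.001]
wrist_force: [-1.6, -0.2, 6.0]
grip_width: 0.0043
```

>>> jog_arm:
  series:
    - {"tx": 0, "ty": 0, "tz": 0, "ax": 0, "ay": 0, "az": 0, "claw": 25}
    - {"tx": 0, "ty": 0, "tz": 0, "ax": 0, "ay": 0, "az": 0, "claw": 30}
    - {"tx": 0, "ty": 0, "tz": 0, "ax": 0, "ay": 0, "az": 0, "claw": 30}
    - {"tx": 0, "ty": 0, "tz": -15, "ax": 0, "ay": 0, "az": 0, "claw": 30}
    - {"tx": 0, "ty": 0, "tz": -50, "ax": 0, "ay": 0, "az": 0, "claw": 40}
    - {"tx": 0, "ty": 0, "tz": -90, "ax": 0, "ay": 0, "az": 0, "claw": 60}
    - {"tx": 0, "ty": 0, "tz": -130, "ax": 0, "ay": 0, "az": 0, "claw": 60}
    - {"tx": 0, "ty": 0, "tz": -170, "ax": 0, "ay": 0, "az": 0, "claw": 60}
    - {"tx": 0, "ty": 0, "tz": -190, "ax": 0, "ay": 0, "az": 0, "claw": 60}

```text
time: 14.2
ee_pos: [0.5198, 0.2754, 0.1765]
eef_rot: [0.001, 0.746, 0.666, 0.002]
wrist_force: [0.5, 0.3, 1.2]
grip_width: 0.0598
```

Run:
```python
from h import *
s=arm.observe();print(s["time"],s["ee_pos"],s["wrist_force"],s["joints"].round(2),s["grip_width"])
f=grab("wrist","m1w.png"); f=grab("scene","m1s.png")
crop(f,*px(f,[.52,-.06,.06]),40,"m1c.png")
f=grab("top","m1t.png")
for c in ("top","scene"):
  f=grab(c)
  for l in ("knob_grip","carousel_base"):
    for q in arm.pinpoint(l,c)[:2]: print(c,l,round(q["confidence"],2),w(f["P"],q["centre"]).round(4))
```

```text
14.2 [0.51975301 0.27544881 0.1765122 ] [0.51731697 0.33360476 1.21688942] [ 0.36  0.18  1.45 -0.    1.51  0.47] 0.05979059111006959
top knob_grip 0.66 [ 0.5123 -0.0925  0.104 ]
scene knob_grip 0.65 [ 0.5117 -0.0937  0.105 ]
scene carousel_base 0.77 [ 0.5127 -0.0922 -0.004 ]
scene carousel_base 0.4 [ 0.4754 -0.3349  0.0011]
```

View pics/m1w.png

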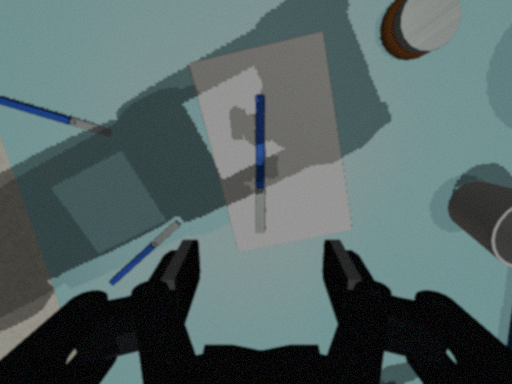

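View pics/m1c.png

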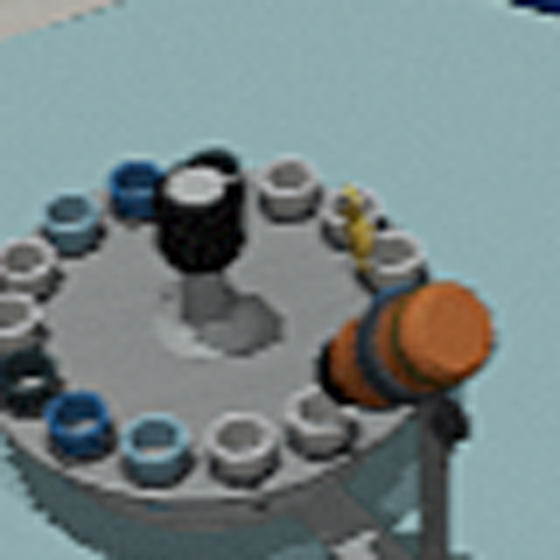

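The spatula lies flat on the mat (handle (260,140), tip (260,228)), and the lid is still open. Next is the knob.

Run:
```python
from h import *
move([.513,-.0925,.16],190)
```

```text
t [-365.7   35.7   10.4] a [-1.000e-01 -1.000e-01 -1.064e+02]
```

>>> jog_arm:
  series:
    - {"tx": -366, "ty": 36, "tz": 0, "ax": 0, "ay": 0, "az": -70, "claw": 60}
    - {"tx": -366, "ty": 36, "tz": 0, "ax": 0, "ay": 0, "az": -70, "claw": 60}
    - {"tx": -366, "ty": 36, "tz": 0, "ax": 0, "ay": 0, "az": -70, "claw": 60}
    - {"tx": -366, "ty": 36, "tz": 0, "ax": 0, "ay": 0, "az": -70, "claw": 60}
    - {"tx": -366, "ty": 36, "tz": 0, "ax": 0, "ay": 0, "az": -70, "claw": 60}
    - {"tx": -366, "ty": 36, "tz": 0, "ax": 0, "ay": 0, "az": -70, "claw": 60}
    - {"tx": -366, "ty": 36, "tz": 0, "ax": 0, "ay": 0, "az": -70, "claw": 60}
    - {"tx": -366, "ty": 36, "tz": 0, "ax": 0, "ay": 0, "az": -70, "claw": 60}
    - {"tx": -366, "ty": 36, "tz": 0, "ax": 0, "ay": 0, "az": -70, "claw": 60}
    - {"tx": -366, "ty": 36, "tz": 0, "ax": 0, "ay": 0, "az": -70, "claw": 60}

```text
time: 15.48
ee_pos: [0.5135, -0.0884, 0.1709]
eef_rot: [-0.0, 0.292, 0.956, -0.0]
wrist_force: [0.9, 0.3, -0.7]
grip_width: 0.0602
```

>>> jog_arm:
  series:
    - {"tx": 0, "ty": 0, "tz": 0, "ax": 0, "ay": 0, "az": -36, "claw": 60}
    - {"tx": 0, "ty": 0, "tz": 0, "ax": 0, "ay": 0, "az": -36, "claw": 60}
    - {"tx": 0, "ty": 0, "tz": 0, "ax": 0, "ay": 0, "az": -36, "claw": 60}
    - {"tx": 0, "ty": 0, "tz": 0, "ax": 0, "ay": 0, "az": -36, "claw": 60}
    - {"tx": 0, "ty": 0, "tz": 0, "ax": 0, "ay": 0, "az": -36, "claw": 60}
    - {"tx": 0, "ty": 0, "tz": 0, "ax": 0, "ay": 0, "az": -36, "claw": 60}
    - {"tx": 0, "ty": 0, "tz": 0, "ax": 0, "ay": 0, "az": -36, "claw": 60}
    - {"tx": 0, "ty": 0, "tz": 0, "ax": 0, "ay": 0, "az": -36, "claw": 60}

```text
time: 16.15
ee_pos: [0.514, -0.0867, 0.171]
eef_rot: [-0.0, -0.013, 1.0, 0.0]
wrist_force: [0.0, -0.7, -0.3]
grip_width: 0.0603
```

Run:
```python
from h import *
s=arm.observe();print(s["time"],s["ee_pos"],s["wrist_force"],s["joints"].round(2),s["joint_velocities"].round(2))
f=grab("wrist","k1w.png")
for l in ("knob_grip","carousel_base","lid_lip"):
    for q in arm.pinpoint(l,"wrist")[:2]: p=w(f["P"],q["centre"]);print(l,round(q["confidence"],2),p.round(4),px(f,p).round(0))
print(px(f,[.513,-.0925,.12]),px(f,[.513,-.0925,.105]))
move([.513,-.0925,.1],190)
```

```text
16.15 [ 0.5139816  -0.08672085  0.17104678] [ 0.00741792 -0.67804633 -0.33821459] [-0.31  0.05  1.61 -0.    1.49 -1.91] [ 0.   -0.   -0.    0.   -0.   -0.01]
knob_grip 0.88 [ 0.513  -0.0939  0.104 ] [254. 194.]
carousel_base 0.57 [ 0.5162 -0.0864  0.0007] [263. 169.]
lid_lip 0.59 [ 0.5177 -0.0309  0.096 ] [331. 198.]
[255.73643182 200.21669438] [256.03723666 194.23368272]
t [ 1.2 -5.7 71.3] a [-0.  -0.  -8.4]
```

View pics/k1w.png

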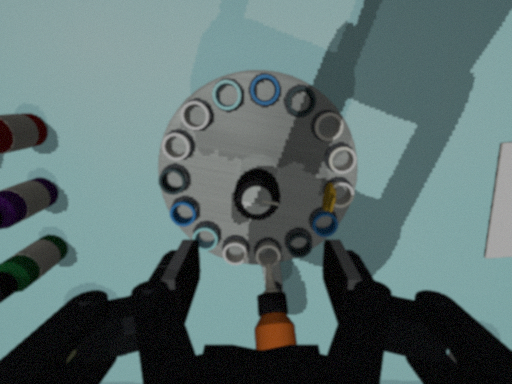

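Run:
```python
from h import *
f=grab("wrist")
for p in ([.513,-.0925,.047],[.513,-.0925,.12]): print(px(f,p))
print(ray(f,258,167.5,.047),ray(f,257,194,.12))
g=cv2.cvtColor(f["img"],cv2.COLOR_BGR2GRAY); crop(f,257,194,40,"k1c.png")
for c in ("top","scene"):
    h=grab(c); crop(h,*px(h,[.513,-.0925,.12]),20,f"k1{c}.png"); 
    o=np.array(px(h,[.513,-.0925,.12])); print(c,o,(o-o.astype(int)+20)*14)
```

```text
[256.98485114 176.19982618]
[255.78853861 199.98351076]
[ 0.50436356 -0.09173787  0.047     ] [ 0.50828922 -0.09171071  0.12      ]
top [284.77603469 189.61762204] [290.8644856  288.64670862]
scene [228.27365728 185.56996741] [283.83120185 287.9795438 ]
```

View pics/k1c.png

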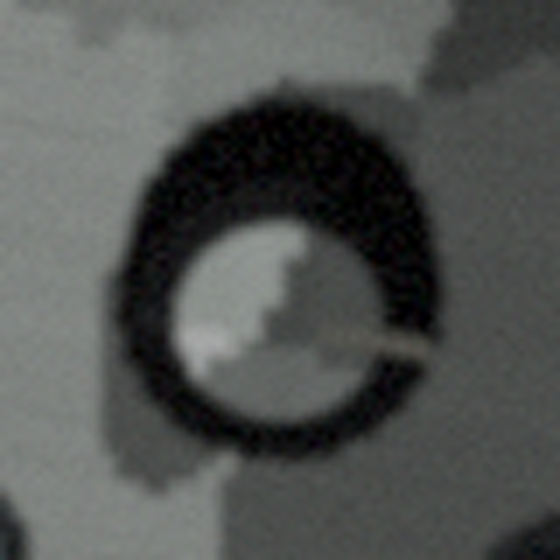

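View pics/k1scene.png

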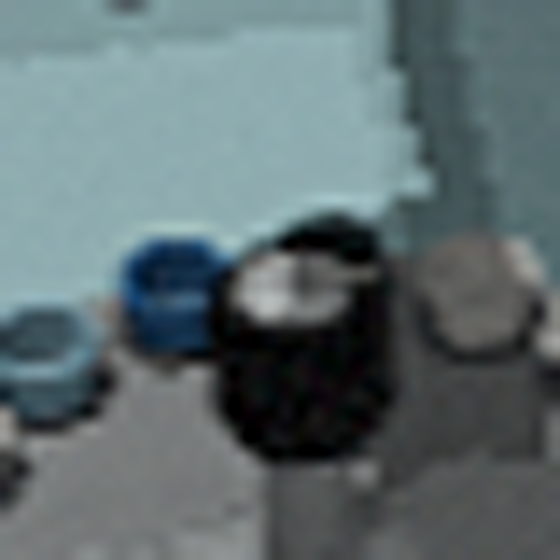

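>>> jog_arm:
  series:
    - {"tx": 1, "ty": -5.3, "tz": 0, "ax": 0, "ay": 0, "az": 0, "claw": 58}
    - {"tx": 1, "ty": -5.3, "tz": 25, "ax": 0, "ay": 0, "az": 0, "claw": 58}
    - {"tx": 1, "ty": -5.3, "tz": 50, "ax": 0, "ay": 0, "az": 0, "claw": 58}
    - {"tx": 1, "ty": -5.3, "tz": 75, "ax": 0, "ay": 0, "az": 0, "claw": 58}
    - {"tx": 1, "ty": -5.3, "tz": 85, "ax": 0, "ay": 0, "az": 0, "claw": 58}
    - {"tx": 1, "ty": -5.3, "tz": 85, "ax": 0, "ay": 0, "az": 0, "claw": 58}

```text
time: 17.0
ee_pos: [0.512, -0.092, 0.0843]
eef_rot: [-0.002, -0.015, 1.0, 0.001]
wrist_force: [-0.9, 0.3, 0.3]
grip_width: 0.0583
```

Run:
```python
from h import *
s=arm.observe();print(s["time"],s["ee_pos"],s["wrist_force"],s["grip_width"])
f=grab("wrist","k2w.png"); 
f=grab("scene"); crop(f,*px(f,[.513,-.07,.1]),40,"k2c.png")
```

```text
17.0 [ 0.51202851 -0.09201723  0.08429652] [-0.94823901  0.30797277  0.30145911] 0.05826663573308891
```

View pics/k2w.png

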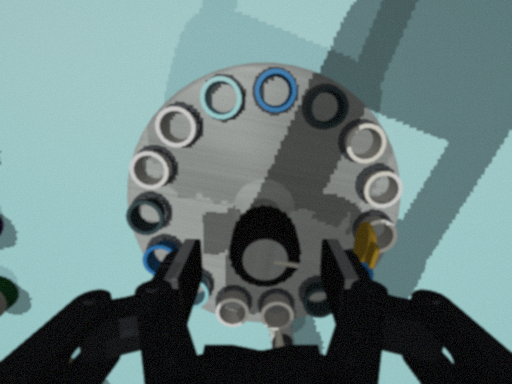

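View pics/k2c.png

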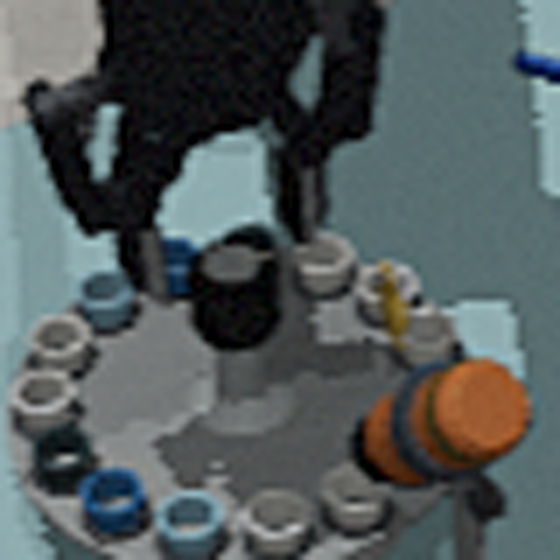

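>>> jog_arm:
  series:
    - {"tx": 0, "ty": 0, "tz": 0, "ax": 0, "ay": 0, "az": 0, "claw": 48}
    - {"tx": 0, "ty": 0, "tz": 6, "ax": 0, "ay": 0, "az": 0, "claw": 48}
    - {"tx": 0, "ty": 0, "tz": 12, "ax": 0, "ay": 0, "az": 0, "claw": 48}
    - {"tx": 0, "ty": 0, "tz": 18, "ax": 0, "ay": 0, "az": 0, "claw": 48}
    - {"tx": 0, "ty": 0, "tz": 18, "ax": 0, "ay": 0, "az": 0, "claw": 48}

```text
time: 17.52
ee_pos: [0.5126, -0.0919, 0.067]
eef_rot: [-0.001, -0.015, 1.0, 0.0]
wrist_force: [-0.4, 0.2, -0.2]
grip_width: 0.0482
```

Run:
```python
from h import *
s=arm.observe();print(s["time"],s["ee_pos"],s["wrist_force"],s["grip_width"])
f=grab("wrist","k3w.png"); 
f=grab("scene"); crop(f,*px(f,[.513,-.07,.1]),40,"k3c.png")
```

```text
17.5167 [ 0.51260834 -0.09190564  0.06698817] [-0.41153885  0.2233747  -0.20148594] 0.048197885531544936
```

View pics/k3w.png

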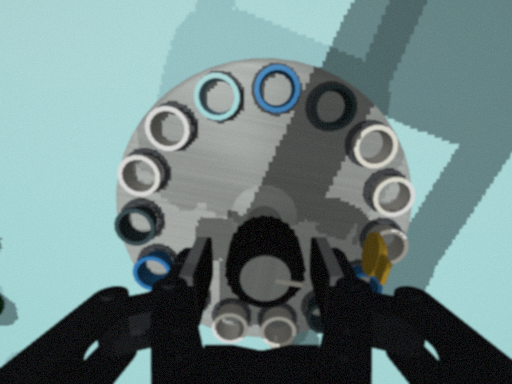

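View pics/k3c.png

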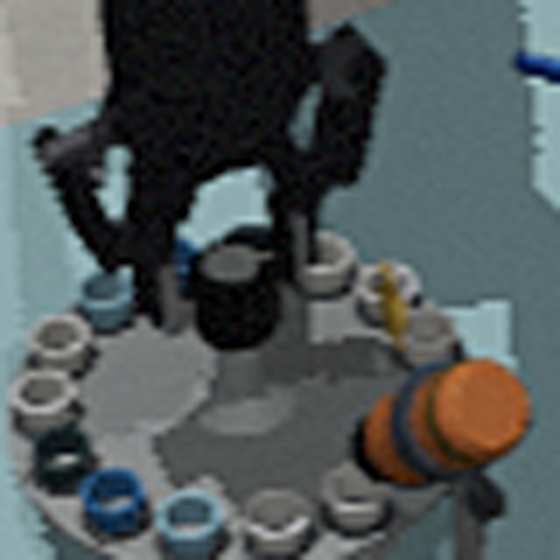

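>>> jog_arm:
  series:
    - {"tx": 0, "ty": 0, "tz": 0, "ax": 0, "ay": 0, "az": 0, "claw": 20}
    - {"tx": 0, "ty": 0, "tz": 0, "ax": 0, "ay": 0, "az": 0, "claw": 20}
    - {"tx": 0, "ty": 0, "tz": 0, "ax": 0, "ay": 0, "az": 0, "claw": 20}
    - {"tx": 0, "ty": 0, "tz": 0, "ax": 0, "ay": 0, "az": 0, "claw": 20}
    - {"tx": 0, "ty": 0, "tz": 0, "ax": 0, "ay": 0, "az": 0, "claw": 20}
  force: 90

```text
time: 18.03
ee_pos: [0.5133, -0.0902, 0.0692]
eef_rot: [0.0, -0.015, 1.0, 0.002]
wrist_force: [-4.9, 18.1, 12.9]
grip_width: 0.0331
```

```bash
cat >> h.py <<'E'
def lidbear(tag=None):
    s=arm.observe(); T=T_tool(s); f=grab("scene")
    print(round(s["time"],2),s["ee_pos"].round(4),"F",s["wrist_force"].round(1),"M",s["torque"].round(2),"w",round(s["grip_width"],4),"bearing",np.degrees(np.arctan2(T[1,0],T[0,0])).round(2))
    if tag: crop(f,*px(f,[.513,-.07,.1]),40,tag+".png")
E
python3 - <<'E'
from h import *
lidbear("k4c"); f=grab("wrist","k4w.png")
E
```

```text
18.03 [ 0.5133 -0.0902  0.0692] F [-4.9 18.1 12.9] M [3.27 0.76 0.04] w 0.0331 bearing -178.26
```

View pics/k4w.png

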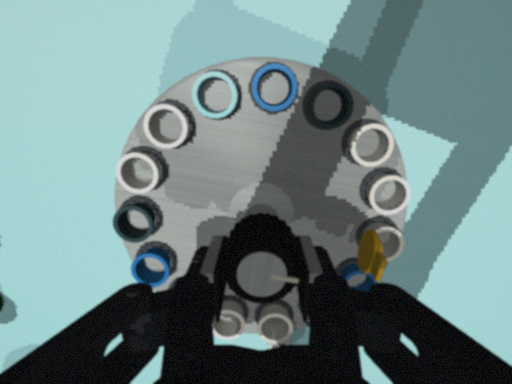

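>>> jog_arm:
  series:
    - {"tx": 0, "ty": 1.8, "tz": -2, "ax": 0, "ay": 0, "az": 0, "claw": 20}
    - {"tx": 0, "ty": 1.8, "tz": -2, "ax": 0, "ay": 0, "az": 0, "claw": 20}

```text
time: 18.3
ee_pos: [0.5132, -0.0901, 0.0694]
eef_rot: [-0.0, -0.015, 1.0, 0.0]
wrist_force: [8.9, -1.9, -18.5]
grip_width: 0.0325
```

Run:
```python
from h import *
lidbear()
```

```text
18.3 [ 0.5132 -0.0901  0.0694] F [  8.9  -1.9 -18.5] M [ 0.   -1.25 -0.  ] w 0.0325 bearing -178.28
```

>>> jog_arm:
  series:
    - {"tx": 0, "ty": 0, "tz": 1, "ax": 0, "ay": 0, "az": 4, "claw": 20}
    - {"tx": 0, "ty": 0, "tz": 1, "ax": 0, "ay": 0, "az": 8, "claw": 20}
    - {"tx": 0, "ty": 0, "tz": 1, "ax": 0, "ay": 0, "az": 12, "claw": 20}
    - {"tx": 0, "ty": 0, "tz": 1, "ax": 0, "ay": 0, "az": 16, "claw": 20}
    - {"tx": 0, "ty": 0, "tz": 1, "ax": 0, "ay": 0, "az": 20, "claw": 20}
    - {"tx": 0, "ty": 0, "tz": 1, "ax": 0, "ay": 0, "az": 24, "claw": 20}
    - {"tx": 0, "ty": 0, "tz": 1, "ax": 0, "ay": 0, "az": 24, "claw": 20}
    - {"tx": 0, "ty": 0, "tz": 1, "ax": 0, "ay": 0, "az": 24, "claw": 20}

```text
time: 19.02
ee_pos: [0.5133, -0.0899, 0.0694]
eef_rot: [0.0, 0.192, 0.981, 0.0]
wrist_force: [2.3, 5.5, -3.0]
grip_width: 0.0328
```

Run:
```python
from h import *
lidbear("k5c"); f=grab("wrist","k5w.png")
```

```text
19.02 [ 0.5133 -0.0899  0.0694] F [ 2.3  5.5 -3. ] M [ 1.27 -0.55 -0.04] w 0.0328 bearing 157.84
```

View pics/k5w.png

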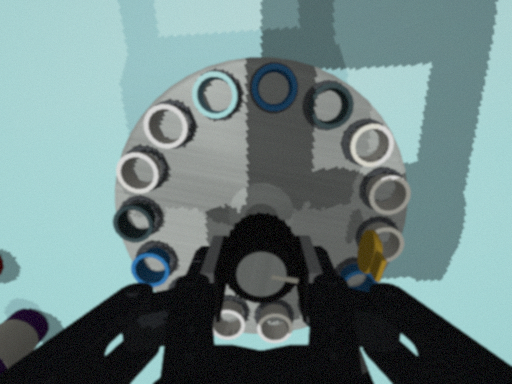

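View pics/k5c.png

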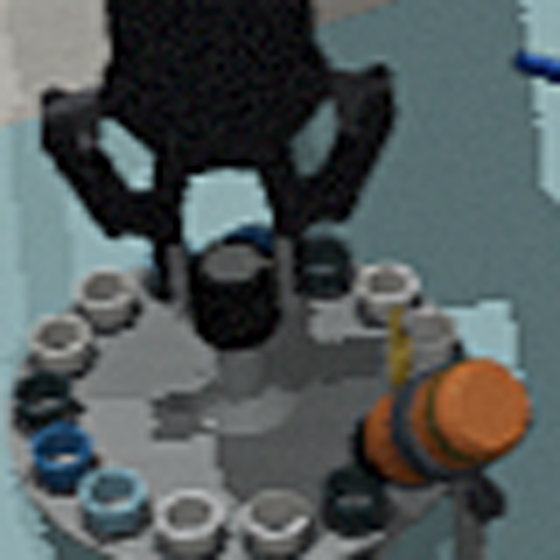

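One click: 23.9° turned, and the wrist picture is unchanged, so there was no slip (marker at (285,280), lid at (372,255)). Second click.

>>> jog_arm:
  series:
    - {"tx": 0, "ty": 0, "tz": 0, "ax": 0, "ay": 0, "az": 4, "claw": 20}
    - {"tx": 0, "ty": 0, "tz": 0, "ax": 0, "ay": 0, "az": 8, "claw": 20}
    - {"tx": 0, "ty": 0, "tz": 0, "ax": 0, "ay": 0, "az": 12, "claw": 20}
    - {"tx": 0, "ty": 0, "tz": 0, "ax": 0, "ay": 0, "az": 16, "claw": 20}
    - {"tx": 0, "ty": 0, "tz": 0, "ax": 0, "ay": 0, "az": 20, "claw": 20}
    - {"tx": 0, "ty": 0, "tz": 0, "ax": 0, "ay": 0, "az": 24, "claw": 20}
    - {"tx": 0, "ty": 0, "tz": 0, "ax": 0, "ay": 0, "az": 24, "claw": 20}
    - {"tx": 0, "ty": 0, "tz": 0, "ax": 0, "ay": 0, "az": 24, "claw": 20}

```text
time: 19.78
ee_pos: [0.5134, -0.0898, 0.0694]
eef_rot: [0.0, 0.392, 0.92, 0.0]
wrist_force: [3.2, 7.3, -4.5]
grip_width: 0.0329
```

Run:
```python
from h import *
lidbear("k6c"); f=grab("wrist","k6w.png")
```

```text
19.78 [ 0.5134 -0.0898  0.0694] F [ 3.2  7.3 -4.5] M [ 1.4  -0.9  -0.02] w 0.0329 bearing 133.86
```

View pics/k6w.png

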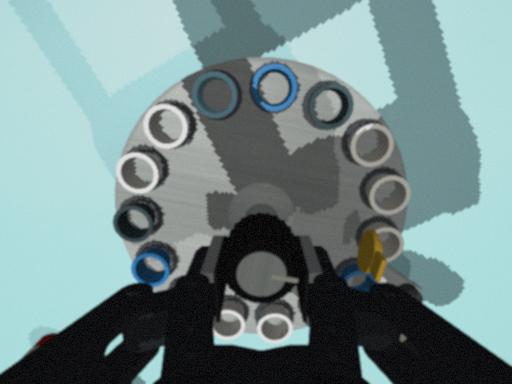

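View pics/k6c.png

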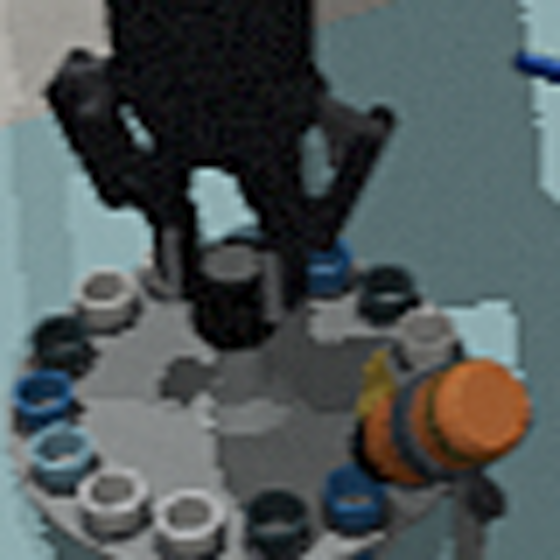

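Second click: 24.0°, Mz near 0, no slip. For the third I watch the finger linkage near the bottle, half-way first.

>>> jog_arm:
  series:
    - {"tx": 0, "ty": 0, "tz": 0, "ax": 0, "ay": 0, "az": 3, "claw": 20}
    - {"tx": 0, "ty": 0, "tz": 0, "ax": 0, "ay": 0, "az": 6, "claw": 20}
    - {"tx": 0, "ty": 0, "tz": 0, "ax": 0, "ay": 0, "az": 9, "claw": 20}
    - {"tx": 0, "ty": 0, "tz": 0, "ax": 0, "ay": 0, "az": 11, "claw": 20}

```text
time: 20.22
ee_pos: [0.5135, -0.0897, 0.0693]
eef_rot: [0.0, 0.479, 0.878, 0.001]
wrist_force: [4.3, 7.8, -3.5]
grip_width: 0.0328
```

Run:
```python
from h import *
lidbear("k7c")
```

```text
20.22 [ 0.5135 -0.0897  0.0693] F [ 4.3  7.8 -3.5] M [ 1.47 -1.08  0.06] w 0.0328 bearing 122.73
```

View pics/k7c.png

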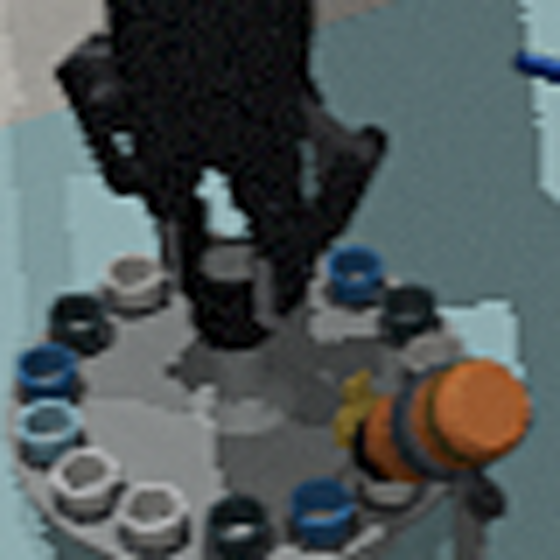

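Half-way, with clear space to the bottle. I complete the third click (target bearing about 109.8°, 13° more).

>>> jog_arm:
  series:
    - {"tx": 0, "ty": 0, "tz": 0, "ax": 0, "ay": 0, "az": 3, "claw": 20}
    - {"tx": 0, "ty": 0, "tz": 0, "ax": 0, "ay": 0, "az": 6, "claw": 20}
    - {"tx": 0, "ty": 0, "tz": 0, "ax": 0, "ay": 0, "az": 9, "claw": 20}
    - {"tx": 0, "ty": 0, "tz": 0, "ax": 0, "ay": 0, "az": 12, "claw": 20}
    - {"tx": 0, "ty": 0, "tz": 0, "ax": 0, "ay": 0, "az": 13, "claw": 20}
    - {"tx": 0, "ty": 0, "tz": 0, "ax": 0, "ay": 0, "az": 13, "claw": 20}
    - {"tx": 0, "ty": 0, "tz": 0, "ax": 0, "ay": 0, "az": 13, "claw": 20}

```text
time: 20.85
ee_pos: [0.5136, -0.0897, 0.0694]
eef_rot: [0.0, 0.574, 0.819, 0.001]
wrist_force: [5.3, 8.0, -4.8]
grip_width: 0.0326
```

Run:
```python
from h import *
lidbear("k8c"); f=grab("wrist","k8w.png"); f=grab("scene","k8s.png")
```

```text
20.85 [ 0.5136 -0.0897  0.0694] F [ 5.3  8.  -4.8] M [ 1.42 -1.36 -0.04] w 0.0326 bearing 109.88
```

View pics/k8w.png

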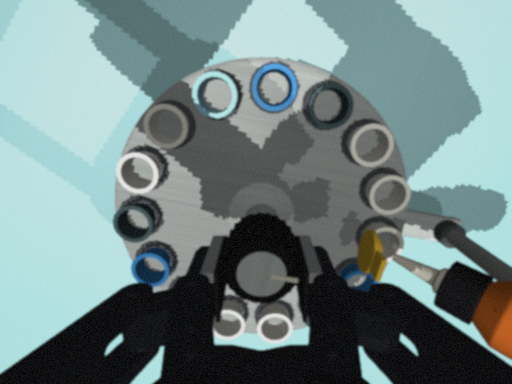

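View pics/k8c.png

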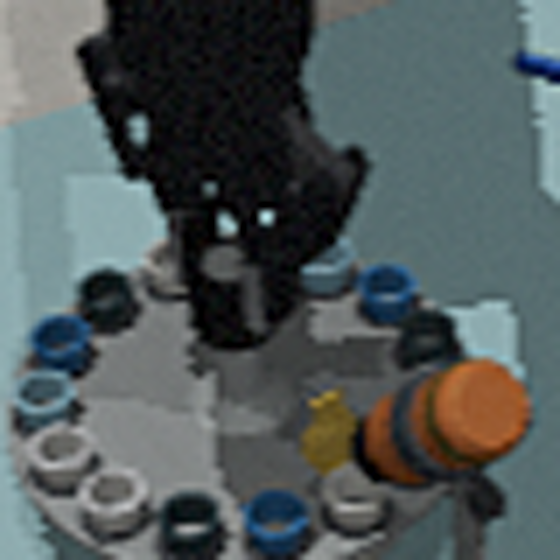

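View pics/k8s.png

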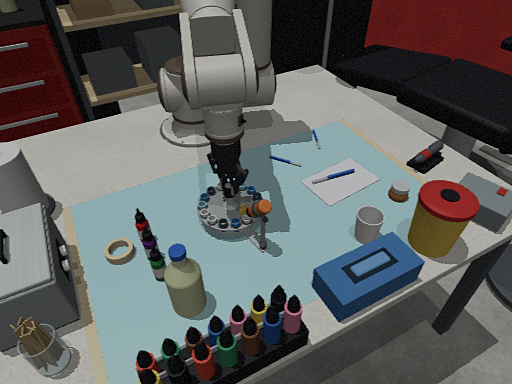

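Turned 71.8° in total, with no slip in the grip. The open pot at (385,240) is under the nozzle tip at (395,258), and the lid is upright. I hold briefly to settle, then hand in.

>>> jog_arm:
  series:
    - {"tx": 0, "ty": 0, "tz": 0, "ax": 0, "ay": 0, "az": 0.1, "claw": 20}
    - {"tx": 0, "ty": 0, "tz": 0, "ax": 0, "ay": 0, "az": 0.1, "claw": 20}

```text
time: 21.17
ee_pos: [0.5136, -0.0896, 0.0694]
eef_rot: [0.0, 0.575, 0.818, 0.001]
wrist_force: [6.1, 7.6, -4.9]
grip_width: 0.033
```

Run:
```python
from h import *
lidbear(); print(arm.job_done())
```

```text
21.17 [ 0.5136 -0.0896  0.0694] F [ 6.1  7.6 -4.9] M [ 1.45 -1.25  0.03] w 0.033 bearing 109.79
the job is handed in; nothing more can be done
None
```

The job is handed in at 21.2 s. The yellow lid stands open, the spatula is back on its mat, and the arm is still gripping the knob at the third stop.

- **Lid:** I levered it up with the largest spatula, and my fingers never touched it. It was still upright in the last pictures.
- **Spatula:** It lies flat on the white mat, close to where it started.
- **Carousel:** I turned the knob clockwise through three clicks, 71.9° in total against 72° nominal. The wrist view did not change while turning, so the grip did not slip. The knob rests with almost no turning moment (about 0.03 N m), and the last wrist picture shows the open pot under the nozzle.

**What disagreed:**
- **Fingertips:** They ended about 27 mm short of the reported TCP. The first close went over the spatula handle without touching anything, and I corrected the heights from the pictures.
- **Opening reading:** It came out about 3–6 mm below the true widths.
- **Side load:** About 10 N remains on the wrist while holding the knob, far below the 120 N limit.

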